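Load two chip carriers into a spring-loaded magazine

TASK

Load the magazine on the die-bonding bench: push the green chip carrier down past the spring lips until they snap shut over it and let go, then push the blue one in on top of it. Carry the push on the blue one on down, by feel, until the stack sits firmly on the magazine's hard stop (press it there for a moment with about 16 N, never with more than 25 N), then let go, so that the stack springs back up under the lips. Leave the red reject carrier on its rack and everything else on the bench alone.

Things in the scene. Friction and masses are not known exactly. Their poses are not given: they have to be found in the camera images.
- carrier_green: green square chip carrier block, 50 x 50 mm and 16 mm high, about 50 g; origin at the centre of its underside, z up, x and y along its sides. Loaded first (lower). Any of the four ways round fits
- carrier_blue: blue chip carrier, same size and axes; loaded second (upper). Finger tips that reach below its underside squeeze the green one beneath it; the last press is best made on its flat top, 50 x 50 mm, with shut fingers
- carrier_red: red reject carrier, same size and axes; stays on the rack
- rack: fixed rack, an aluminium plate 90 (x) x 240 (y) x 8 mm; origin under its centre. Three rubber pedestals 34 x 34 mm, tops 26 mm above that origin, at y = -75, 0 and +75 mm; one carrier rests centred on each, in any order, turned up to 0.08 rad against the rack, overhanging 8 mm all round: finger tips can reach below its underside
- magazine: magazine's fixed base plate, 110 (x) x 120 (y) x 12 mm; origin under its centre, z up. On it stands an open tower set by hand with a levelling screw: all heights below are above this origin, but the tower with all its parts stands 0 to 7 mm HIGHER, an unmeasured amount: feel for it. Pressing with more than 25 N spoils the job; passing the lips needs up to about 10 N, and the last press onto the stop 13 to 20 N
- mag_mouth (a point): on the tower's axis at 108 mm: nominal top of the four corner posts (outside 64 x 64 mm), which guide a carrier with 1 mm play a side, flared above 97 mm. On the -x and +x faces the posts leave a gap 38 mm wide in y, open down to the tower floor at 28 mm: fingers that hold a carrier by its faces towards -x and +x can follow it all the way down
- mag_lips (a point): on the axis at 85 mm: nominal level of the flat undersides of two orange spring lips on the -y and +y sides, 22 mm wide in x, overhanging a carrier's edge 3 mm. A carrier put in rests on their steep tops, underside at about 92 mm. Pushed down it spreads them (2 to 3 N); they snap in once its top is below 85 mm. Released, the top carrier rises to them: underside at 69 mm
- mag_stop (a point): on the axis at 37 mm: lowest nominal level of the follower's top at its stop. The black spring follower, 46 x 46 mm, starts level with the lips' undersides (85 mm), resists with 1.5 N plus 0.12 N per mm and light damping (0.4 N at 10 mm/s), then meets a hard rubber stop (12 N per mm) 34 to 48 mm down, set by hand and not measured: 2 to 16 mm past where the second carrier snaps in. Feel for it
- wafer_ring: bystander: steel disc frame with a wafer, 140 mm across, 3 mm thick, lying on the table; origin at the centre of its underside
- flux_bottle: bystander: amber bottle, 40 mm across, 85 mm high, upright; origin at the centre of its underside
- tweezers: bystander: steel tweezers 130 mm long lying along their x; origin underneath the middle
- driver: bystander: screwdriver 160 mm long lying along its x
- mouse: bystander: computer mouse 100 x 60 x 22 mm; origin at the centre of its underside
- chip_bin: bystander: open white divided box 90 x 130 x 35 mm; origin at the centre of its underside
Not all that is in view belongs to the job. What is meant by the carrier_green is not orange, white or yellow, and is the larger of those in its own colour.

How it is judged:
On the way, in this order (a step that is already met when the one before it is completed fails the run):
1. the green carrier is alone in the magazine, snapped under the lips and let go (horizontal distance between carrier_green and magazine below 0.006 m and z of carrier_green in the frame of magazine between 0.065 and 0.0785 m and angle between carrier_green's own z axis and vertical below 0.08 rad and contact force between the fingers and carrier_green below 0.1 N and horizontal distance between carrier_blue and magazine above 0.06 m), for 0.3 s.
2. the stack is pressed firmly onto the stop: more than 12 N from the green carrier to the magazine (contact force between carrier_green and magazine above 12 N and horizontal distance between carrier_blue and magazine below 0.006 m and z of carrier_blue in the frame of magazine below 0.0755 m and z of carrier_green in the frame of magazine below 0.0595 m), for 0.2 s.
At the end, for the whole second after the job is handed in: Green snapped in under the magazine's lips with blue on top of it: both within 6 mm of its axis, level within 0.08 rad, blue's underside 65 to 78.5 mm and green's 49 to 62.5 mm above the base origin (true value hangs on the tower's setting), let go and at rest (horizontal distance between each of carrier_green, carrier_blue and magazine below 0.006 m and z of carrier_green in the frame of magazine between 0.049 and 0.0625 m and angle between each of carrier_green, carrier_blue's own z axis and vertical below 0.08 rad and contact force between the fingers and carrier_green below 0.1 N and z of carrier_blue in the frame of magazine between 0.065 and 0.0785 m and contact force between the fingers and carrier_blue below 0.1 N and linear speed of each of carrier_green, carrier_blue below 0.01 m/s); the robot touches nothing.
It fails at once if pressed too hard: more than 25 N from one carrier to the other, or all contact forces on the magazine adding up to more than 40 N (contact force between carrier_blue and carrier_green above 25 N or contact force between magazine and anything else above 40 N).
It fails at once if the red carrier moved by more than 10 mm (distance of carrier_red from where it was at the start of the episode above 0.01 m).
It fails at once if another bystander moved by more than 20 mm (distance of any of wafer_ring, flux_bottle, tweezers, driver, mouse, chip_bin from where it was at the start of the episode above 0.02 m).
It also fails if it takes over 72 s, if anything falls off the work surface, if the arm or the gripper's body presses on something with over 40 N, if the wrist force passes 120 N, or if a joint passes its speed limit or range.

ROBOT

A 7-joint arm with a two-finger parallel gripper is mounted at the origin on the work surface. World frame = base frame: x ahead of the robot, y to its left, z up, the work surface at z = 0. Lengths are in m, angles in rad, forces in N, time in s.
With the tool pointing down it reaches from about 0.425 to 0.975 m from the base axis. Payload 16.7 kg.
Tool frame: the origin (TCP) lies midway between the tips of the shut fingers; the grasp point (between the pads) lies 19 mm behind it; z points along the fingers, y is the direction in which the jaws open and shut (so a half turn about z gives the same grasp; the last joint's range is limited). The gripper opens to 85 mm and grips with 20 to 120 N. Pads are 22 mm wide; open, the fingers measure 114 mm over their backs; the gripper's body (76 mm by 85 mm) begins 54 mm behind the grasp point. The pads swing forward as they close: fully open they stand 13 mm farther back than shut.
Start: joints at [-1.456, 0.426, 0.074, 1.606, -0.034, 1.111, -0.067], TCP at [0.177, 0.651, 0.231] pointing down, gripper open.
Joint ranges: [-2.85, 2.85], [-0.5, 2.14], [-1.23, 1.37], [0.21, 2.46], [-1.02, 4.16], [0.16, 2.05], [-2.73, 2.73]. Speed limits (rad/s): [1.89, 1.89, 2.39, 2.39, 3.01, 3.01, 3.01].

INTERFACE

Orientations are given as a unit quaternion [x, y, z, w].
In Python, from bench import ctrl gives the robot as it stands. The module is installed in compiled form; this text tells all that it offers.
- The arm moves only by the shell command python3 -m pendant 'ROWS' [FORCE]. ROWS is JSON, one flat list of numbers, 5 for each row, row after row: the gripper command: -1 is shut, 1 is fully open, values between are in proportion, then the shift along the tool's x, y, z scaled (see below), then the turn about the tool's z scaled (see below). A call has 1 to 10 rows; each row is the pose to reach, as a shift and turn from the pose measured when the call began, along the tool's axes at that moment; what a row does not reach only later rows make up. The controller multiplies each number of a shift by 0.8 m and each number of a turn by 90 degrees. A row lasts 1/8 s, in which the tool goes at most 62.5 mm and 10.7 degrees, less where a joint would pass 70% of its speed; a pose out of reach is approached as far as the arm can. A call with a number of a shift or a turn outside -1 to 1 is refused whole. A call with a gripper value outside its range is refused whole. The fingers move at their own pace and stop on an object; FORCE is the grip in N (left out, the last holds). Time passes only in rows, so rows that repeat a pose let the fingers close. It gives the time, the measured TCP pose, the force and the opening at its end, in the units of the state.
- ctrl.observe(): the state, without advancing time (a new reading comes with each control period).
- ctrl.read_camera(name): name is "scene" or "top"; returns a dict with "img" (480x640x3 uint8, blue, green, red), "mtx" (3x3 intrinsics, pixels), "R" (3x3) and "t" (3): a world point X has camera coordinates R X + t. Camera axes: x right, y down, z forward; pixel columns grow to the right and rows downward; lengths in m; the calibration is good to about 2 mm. A picture is of the moment at which its call begins. There is no depth.
- ctrl.job_done(): hands the job in, once; it reports no verdict.
Trained networks look in a picture, given as the dict that the camera call returned (one of the last four; its "shot" number tells which), for a name from the list of things; names that differ only in an ending like _2 or _b are one class to them, and where a whole thing is asked for, a point or a joint stands for the part that bears it (a point fixed in the world has none). Each returns a list of dicts, best first, with "p" (0 to 1); they miss things now and then, are a little off and sometimes report something else, mostly with a low value. They report only what shows in the picture. A call takes as long as a camera call. They do not tell look-alikes from the thing itself.
- ctrl.boxes_of(label, picture): "uv" ([column, row] in pixels, amid what is visible of it).
- ctrl.spot_point(label, picture): "uv" ([column, row] in pixels: a listed point, or the origin of a listed thing).
The state is a dict: "t": time; "qpos": joint angles; "qd": joint speeds; "tau": joint torques, N m; "position": TCP position; "orientation": TCP orientation; "contact_force": force on the tool from outside, world axes, zero at the start; "wrist_torque": the same for the moment, N m; "opening": opening from 0.0 (shut) to 1.0 (fully open).
Only numpy, scipy, OpenCV 4.12 (cv2) and the standard library are available. Lean on these libraries where they do the work, as an engineer would, in place of code of your own. Each camera call takes 0.05 s, during which the arm holds its last target.

## Working session

There is one attempt and no reset: what is moved stays moved. The work goes in short steps, Python scripts to look and compute and a shell command to move; the robot and the scene stay as the last step left them, time stands still between calls to the robot, and variables do not carry over. Pictures are saved under pics/ and viewed, and the job is handed in when it is done.

```bash
ls; mkdir -p pics; python3 - <<'E'
from bench import ctrl
import cv2
s=ctrl.observe()
for k,v in s.items(): print(k,v)
for n in("scene","top"):
    p=ctrl.read_camera(n); cv2.imwrite(f"pics/{n}0.png",p["img"]); print(n,p["mtx"],p["R"],p["t"])
    for l in ["carrier_green","carrier_blue","carrier_red","rack","magazine","mag_mouth","mag_lips","mag_stop","flux_bottle"]:
        print(l,[(round(d["p"],2),[round(x,1) for x in d["uv"]]) for d in ctrl.spot_point(l,p)][:3],[(round(d["p"],2),[round(x,1) for x in d["uv"]]) for d in ctrl.boxes_of(l,p)][:3] if l!="mag_x" else"")
E
```

```text
pics
t 0.0
qpos [-1.45551274  0.42674684  0.07387491  1.60660977 -0.03413471  1.11081515
 -0.06709616]
qd [ 0.00070331 -0.00020564  0.00126068  0.00125123 -0.0012384   0.0005529
 -0.00056448]
tau [ 1.11538880e-03 -9.49800897e+01  3.76040787e+00 -4.63518834e+01
  1.90657057e-02  1.01157487e-02  4.06800055e-06]
position [0.17657223 0.6510658  0.2306002 ]
orientation [ 1.32037673e-01  9.91244479e-01 -6.57631383e-04 -4.85169345e-05]
contact_force [ 0.22543324  0.02075574 -0.20948636]
wrist_torque [ 0.01854405 -0.02860433 -0.01085241]
opening 1.0002320325384904
scene [[433.13898661   0.         314.37543909]
 [  0.         433.13898661 244.46948677]
 [  0.           0.           1.        ]] [[-0.3587355   0.93333635 -0.01385968]
 [ 0.52483579  0.1894018  -0.82986405]
 [-0.77191724 -0.30497575 -0.55779347]] [ 0.15114803 -0.22107576  1.60194217]
carrier_green [(0.63, [286.6, 248.6]), (0.62, [411.8, 255.8]), (0.6, [325.6, 235.2])] [(0.84, [414.7, 256.0]), (0.67, [283.9, 270.8]), (0.57, [344.1, 257.5])]
carrier_blue [(0.91, [369.2, 274.3])] [(0.53, [368.1, 270.3]), (0.51, [218.3, 248.6]), (0
[... 992 characters left out ...]
77.5])]
carrier_blue [(0.59, [253.8, 251.1]), (0.26, [219.2, 243.5])] [(0.63, [248.2, 250.6]), (0.48, [148.1, 232.1]), (0.27, [216.5, 243.8])]
carrier_red [(0.76, [220.3, 242.8]), (0.31, [303.2, 146.9])] [(0.58, [217.6, 243.1])]
rack [(0.73, [257.6, 254.0])] [(0.93, [265.5, 254.5])]
magazine [(0.72, [448.6, 242.9]), (0.27, [451.1, 237.6])] [(0.64, [446.6, 245.9])]
mag_mouth [(0.81, [464.2, 242.1]), (0.3, [302.6, 146.0])] [(0.94, [449.9, 243.3])]
mag_lips [(0.55, [459.6, 237.7])] [(0.7, [284.9, 324.9]), (0.61, [448.9, 240.6]), (0.31, [508.8, 177.7])]
mag_stop [(0.91, [449.6, 236.8])] [(0.78, [448.7, 240.2])]
flux_bottle [(0.65, [375.7, 147.4])] [(0.86, [373.1, 143.7]), (0.15, [447.9, 243.3])]
```

View pics/scene0.png

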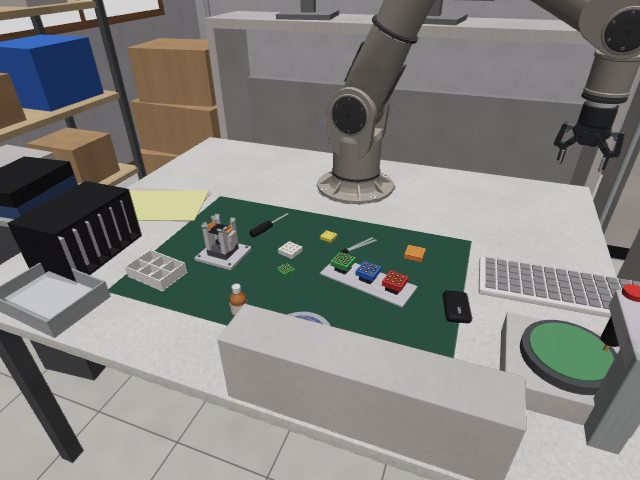

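View pics/top0.png

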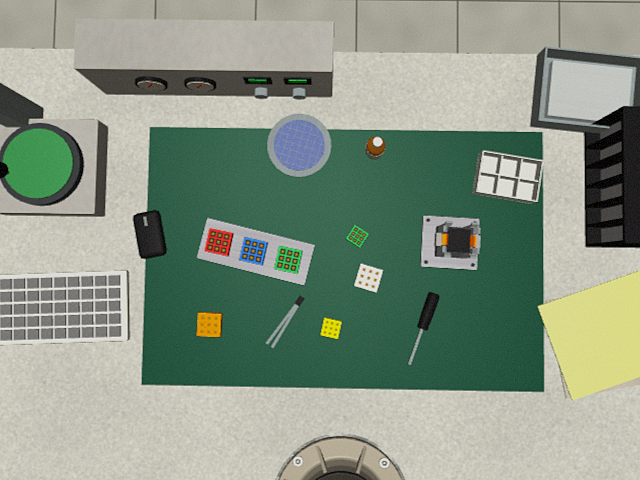

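The scene view shows the rack with green (343,259), blue (369,270) and red (396,281), and the magazine at (220,245). The top view shows red (219,241), blue (253,251) and green (289,260) on the rack, with the magazine tower around (455,241). The orange lips are on its left and right, which is ±y. The small green chip at (357,236) is a decoy.

Next I'll measure accurately.

```bash
python3 - <<'E'
import cv2,numpy as np
a=cv2.imread("pics/top0.png");b=cv2.imread("pics/scene0.png")
c=[cv2.resize(a[205:285,410:490],(400,400),interpolation=cv2.INTER_CUBIC),cv2.resize(a[200:300,190:320][:,:],(400,308),interpolation=cv2.INTER_CUBIC),
 cv2.resize(b[205:275,185:255],(400,400),interpolation=cv2.INTER_CUBIC),cv2.resize(b[240:310,315:425],(400,255),interpolation=cv2.INTER_CUBIC)]
o=np.zeros((600,800,3),np.uint8)
cv2.imwrite("pics/z1.png",np.hstack([c[0],c[2]]))
o=np.zeros((308,800,3),np.uint8);o[:,:400]=c[1];o[:255,400:]=c[3];cv2.imwrite("pics/z2.png",o)
E
```

```text
(no output)
```

View pics/z1.png

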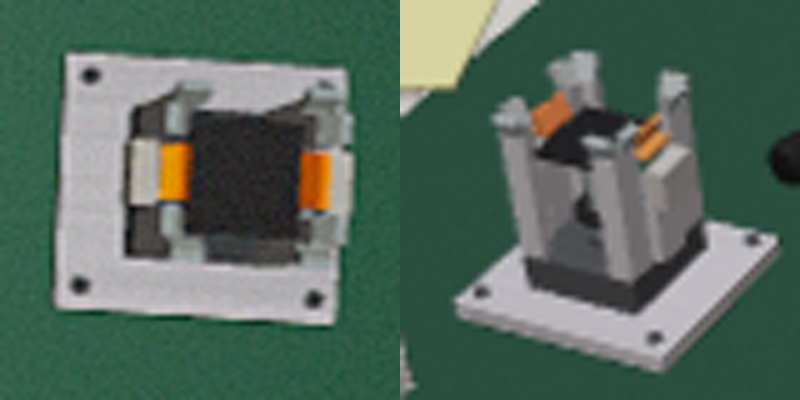

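View pics/z2.png

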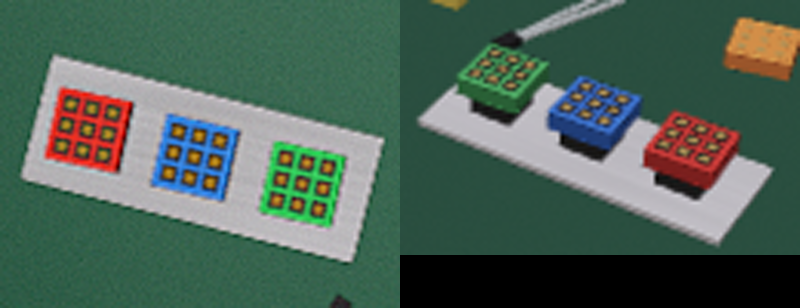

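```bash
cat > h.py <<'E'
import cv2,numpy as np
from bench import ctrl
S=2000.0 # px per m
def plane_img(p,z,cx,cy,w=0.3):
    # rectified image: col=(x-cx+w/2)*S, row=(y-cy+w/2)*S
    P=p["mtx"]@np.column_stack([p["R"],p["t"]])
    H=np.column_stack([P[:,0],P[:,1],P[:,2]*z+P[:,3]])
    A=np.array([[1/S,0,cx-w/2],[0,1/S,cy-w/2],[0,0,1]])
    n=int(w*S)
    return cv2.warpPerspective(p["img"],H@A,(n,n),flags=cv2.INTER_CUBIC|cv2.WARP_INVERSE_MAP)
def rect(mask,cx,cy,w=0.3):
    c=max(cv2.findContours(mask.astype(np.uint8),0,1)[0],key=cv2.contourArea)
    r=cv2.minAreaRect(c); m=cv2.moments(c)
    f=lambda u,v:(round(cx-w/2+u/S,4),round(cy-w/2+v/S,4))
    return f(*r[0]),[round(1000*k/S,1) for k in r[1]],round(r[2],1),"cen",f(m['m10']/m['m00'],m['m01']/m['m00'])
def ray(p,uv):
    d=p["R"].T@np.linalg.inv(p["mtx"])@np.array([*uv,1.]);o=-p["R"].T@p["t"];return o,d
def atz(p,uv,z):
    o,d=ray(p,uv);return o+d*(z-o[2])/d[2]
def tri(p,u,q,v):
    o1,d1=ray(p,u);o2,d2=ray(q,v)
    s=np.linalg.lstsq(np.column_stack([d1,-d2]),o2-o1,rcond=None)[0]
    a=o1+s[0]*d1;b=o2+s[1]*d2
    return (a+b)/2,np.linalg.norm(a-b)
E
python3 - <<'E'
from h import *
t=ctrl.read_camera("top");s=ctrl.read_camera("scene")
G=atz(t,(289,260),.042);B=atz(t,(253,251),.042);Rr=atz(t,(219,241),.042);M=atz(t,(450,242),.012)
print(G,B,Rr,M)
for n,p in(("top",t),("scene",s)):
    for nm,c,ch in(("g",G,1),("b",B,0),("r",Rr,2)):
        im=plane_img(p,.042,c[0],c[1],.12).astype(int)
        sat=im[...,ch]*2-(im.sum(2)-im[...,ch])
        if nm=="g": m=(im[...,1]-im[...,2]>50)&(im[...,1]>110)
        else: m=(sat>70)
        m=cv2.morphologyEx(m.astype(np.uint8),cv2.MORPH_CLOSE,np.ones((31,31)))
        cv2.imwrite(f"pics/m_{n}_{nm}.png",np.hstack([im.astype(np.uint8),cv2.merge([m*255]*3)]))
        print(n,nm,rect(m,c[0],c[1],.12))
    for nm,c,z in(("rack",B,.008),("mag",M,.012)):
        w=.3 if nm=="rack" else .2
        im=plane_img(p,z,c[0],c[1],w).astype(int)
        m=(im.min(2)>125)
        m=cv2.morphologyEx(m.astype(np.uint8),cv2.MORPH_OPEN,np.ones((5,5)))
        cv2.imwrite(f"pics/m_{n}_{nm}.png",np.hstack([im.astype(np.uint8),cv2.merge([m*255]*3)]))
        print(n,nm,rect(m,c[0],c[1],w))
E
python3 -c "
import cv2,numpy as np
r=[cv2.resize(cv2.imread(f'pics/m_{n}_{k}.png'),(400,200)) for n in('top','scene') for k in('g','rack','mag')]
cv2.imwrite('pics/mm.png',np.hstack([np.vstack(r[:3]),np.vstack(r[3:])]))"
```

```text
[0.51138806 0.11409068 0.042     ] [0.52902813 0.18983467 0.042     ] [0.54888569 0.26166447 0.042     ] [ 0.55599079 -0.22808675  0.012     ]
top g ((np.float64(0.5128), np.float64(0.1167)), [50.4, 50.4], 78.7, 'cen', (np.float64(0.5129), np.float64(0.1167)))
top b ((np.float64(0.5299), np.float64(0.1902)), [51.9, 51.4], 78.3, 'cen', (np.float64(0.5299), np.float64(0.1902)))
top r ((np.float64(0.5475), np.float64(0.2633)), [52.5, 51.5], 78.9, 'cen', (np.float64(0.5475), np.float64(0.2634)))
top rack ((np.float64(0.5304), np.float64(0.1897)), [241.1, 90.6], 76.6, 'cen', (np.float64(0.5304), np.float64(0.1897)))
top mag ((np.float64(0.5557), np.float64(-0.2293)), [125.1, 110.6], 87.4, 'cen', (np.float64(0.5523), np.float64(-0.2185)))
scene g ((np.float64(0.5239), np.float64(0.1166)), [51.3, 66.6], 78.0, 'cen', (np.float64(0.5196), np.float64(0.1183)))
scene b ((np.float64(0.5423), np.float64(0.1925)), [58.1, 69.8], 77.9, 'cen', (np.float64(0.5422), np.float64(0.1929)))
scene r ((np.float64(0.5602), np.float64(0.2652)), [56.5, 69.5], 78.4, 'cen', (np.float64(0.5602), np.float64(0.2652)))
scene rack ((np.float64(0.5371), np.float64(0.1908)), [240.1, 94.7], 76.7, 'cen', (np.float64(0.5532), np.float64(0.197)))
scene mag ((np.float64(0.5566), np.float64(-0.2464)), [169.3, 133.2], 87.6, 'cen', (np.float64(0.577), np.float64(-0.22)))
```

View pics/mm.png

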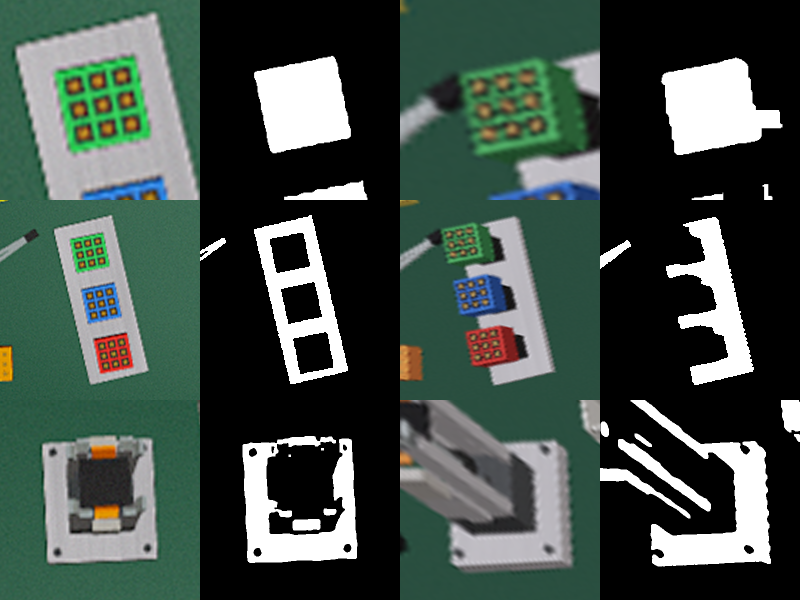

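```bash
python3 - <<'E'
from h import *
t=ctrl.read_camera("top");s=ctrl.read_camera("scene")
M=atz(t,(450.55,242.15),.012);print("mag from top holes",M, [atz(t,(410+u/5,205+v/5),.012).round(4)[:2] for u,v in((90,75),(327,83),(80,286),(314,299))])
print("scene holes at .012",[atz(s,(185+(u-400)*70/400,205+v*70/400),.012).round(4)[:2] for u,v in((482,293),(752,240),(655,337))])
for l in("mag_mouth","mag_lips","mag_stop","magazine"):
    a=ctrl.spot_point(l,t)[0]["uv"];b=ctrl.spot_point(l,s)[0]["uv"];print(l,tri(t,a,s,b))
for l in("carrier_green","carrier_blue","carrier_red","rack"):
    for d in ctrl.spot_point(l,t)[:5]:print(l,d["p"],d["uv"],atz(t,d["uv"],.026))
a=cv2.resize(t["img"][215:270,425:485],None,fx=10,fy=10,interpolation=cv2.INTER_CUBIC);cv2.imwrite("pics/za.png",a)
a=cv2.resize(s["img"][208:263,190:250],None,fx=10,fy=10,interpolation=cv2.INTER_CUBIC);cv2.imwrite("pics/zb.png",a)
E
```

```text
mag from top holes [ 0.55568722 -0.22926284  0.012     ] [array([ 0.6026, -0.1808]), array([ 0.6007, -0.2823]), array([ 0.5119, -0.177 ]), array([ 0.508 , -0.2768])]
scene holes at .012 [array([ 0.6027, -0.2756]), array([ 0.5164, -0.1727]), array([ 0.6054, -0.1768])]
mag_mouth (array([ 0.54664074, -0.15490162, -0.22955207]), np.float64(0.31627175524022866))
mag_lips (array([ 0.55905242, -0.22915621,  0.08125049]), np.float64(0.0007316159369041591))
mag_stop (array([ 0.55788749, -0.22438652,  0.04006899]), np.float64(0.0031261672431808422))
magazine (array([ 0.55662442, -0.2212058 ,  0.00380531]), np.float64(0.0016045821364936489))
carrier_green 0.87 [207.7, 322.8] [0.37665158 0.28417327 0.026     ]
carrier_green 0.85 [286.9, 260.7] [0.51017429 0.11959921 0.026     ]
carrier_green 0.77 [357.3, 235.9] [ 0.56510617 -0.02878591  0.026     ]
carrier_green 0.77 [370.5, 276.9] [ 0.47876335 -0.05772468  0.026     ]
carrier_green 0.74 [447.4, 244.1] [ 0.55064171 -0.21951202  0.026     ]
carrier_blue 0.62 [252.4, 250.9] [0.52980268 0.19324498 0.026     ]
carrier_blue 0.56 [504.0, 178.1] [ 0.69310607 -0.33913295  0.026     ]
carrier_red 0.9 [217.7, 242.3] [0.54693307 0.26748215 0.026     ]
rack 0.81 [255.4, 253.3] [0.52480899 0.18675824 0.026     ]
```

View pics/za.png

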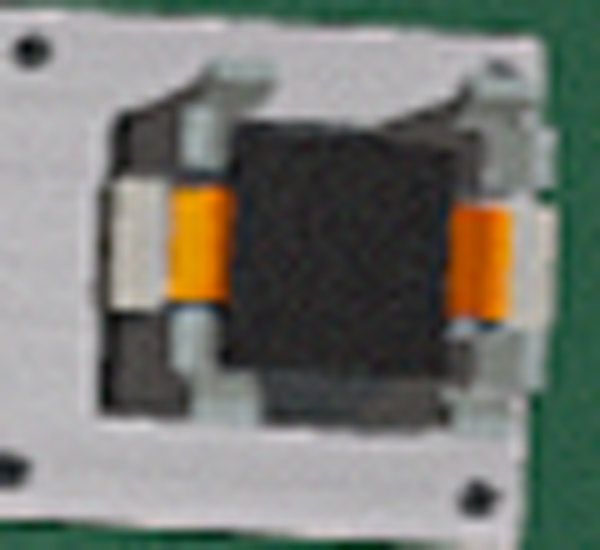

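View pics/zb.png

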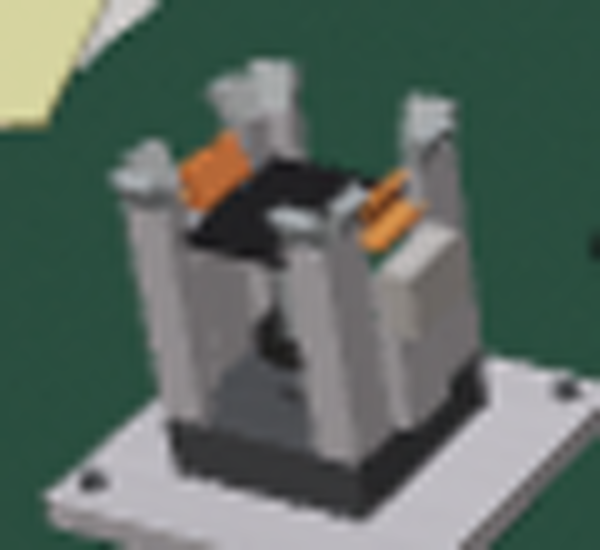

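```bash
cat >> h.py <<'E'
from scipy.spatial.transform import Rotation as Ro
def go(x,y,z,yaw_ydeg):
    s=ctrl.observe();R=Ro.from_quat(s["orientation"]).as_matrix()
    d=R.T@(np.array([x,y,z])-s["position"])
    cur=np.degrees(np.arctan2(R[1,1],R[0,1]))
    turn=-((yaw_ydeg-cur+180)%360-180)
    print("cur",s["position"].round(4),"yaw",round(cur,2),"t",round(s["t"],2),"F",s["contact_force"].round(2),"op",round(s["opening"],3),"tilt",R[:,2].round(4))
    print("shift/0.8",(d/0.8).round(4),"turn/90",round(turn/90,4))
E
python3 -c "
from h import *
go(.513,.1167,.16,-11.3)"
```

```text
cur [0.1767 0.6514 0.2313] yaw 74.82 t 2.7 F [ 0.71  0.75 -0.22] op 0.998 tilt [-0. -0. -1.]
shift/0.8 [-0.5807 -0.535   0.0892] turn/90 0.9569
```

```bash
python3 -m pendant '[1,-0.58,-0.535,0.02,0.95, 1,-0.58,-0.535,0.02,0.95, 1,-0.58,-0.535,0.02,0.957, 1,-0.58,-0.535,0.02,0.957, 1,-0.58,-0.535,0.04,0.957, 1,-0.58,-0.535,0.05,0.957, 1,-0.58,-0.535,0.06,0.957, 1,-0.58,-0.535,0.07,0.957, 1,-0.58,-0.535,0.08,0.957, 1,-0.58,-0.535,0.089,0.957]' 30; python3 -c "
from h import *
go(.513,.1167,.12,-11.3)"
```

```text
t: 3.95
position: [0.5069, 0.1262, 0.1644]
orientation: [0.773, 0.634, 0.001, 0.0]
contact_force: [0.6, 1.4, 0.0]
opening: 0.995
cur [0.5069 0.1262 0.1644] yaw -11.28 t 3.95 F [0.64 1.39 0.02] op 0.995 tilt [ 0.0015  0.001  -1.    ]
shift/0.8 [-0.0103  0.0097  0.0555] turn/90 0.0002
```

```bash
python3 -m pendant '[1,-0.01,0.0097,0.03,0, 1,-0.0103,0.0097,0.0555,0, 1,-0.0103,0.0097,0.0555,0]'; python3 - <<'E'
from h import *
go(.513,.1167,.12,-11.3)
s=ctrl.read_camera("scene");t=ctrl.read_camera("top")
def proj(p,X):
    c=p["mtx"]@(p["R"]@np.array(X)+p["t"]);return (c[:2]/c[2]).round(1)
st=ctrl.observe();R=Ro.from_quat(st["orientation"]).as_matrix();P=st["position"]
for k in(-.0425,.0425): print("tip",proj(s,P+R@[0,k,-.013]))
cv2.imwrite("pics/s1.png",cv2.resize(s["img"][195:305,310:430],(720,660))[:600]);cv2.imwrite("pics/t1.png",cv2.resize(t["img"][200:300,220:350],None,fx=5,fy=5))
E
```

```text
t: 4.32
position: [0.5123, 0.1162, 0.1191]
orientation: [0.773, 0.634, -0.0, -0.0]
contact_force: [-0.1, 0.2, 0.2]
opening: 0.999
cur [0.5123 0.1162 0.1191] yaw -11.31 t 4.33 F [-0.11  0.18  0.24] op 0.999 tilt [-5.e-04 -1.e-04 -1.e+00]
shift/0.8 [ 0.0008  0.0007 -0.0011] turn/90 -0.0001
tip [351.7 221.1]
tip [335.3 236.2]
```

View pics/s1.png

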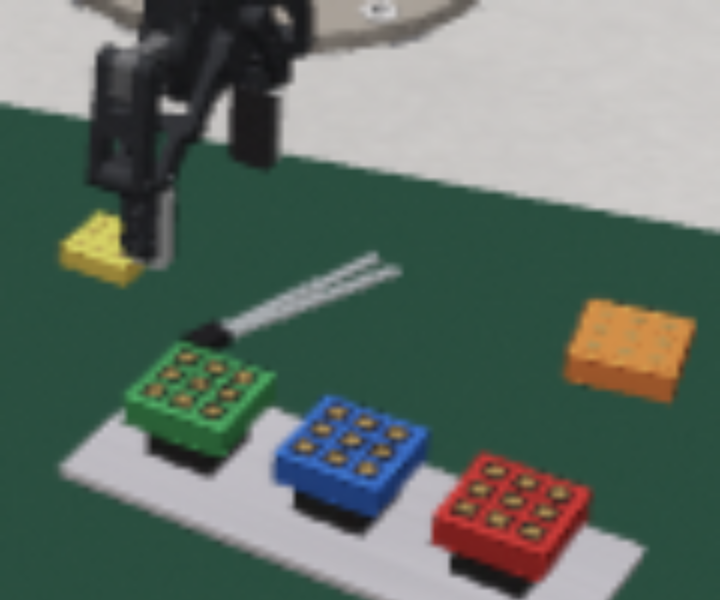

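View pics/t1.png

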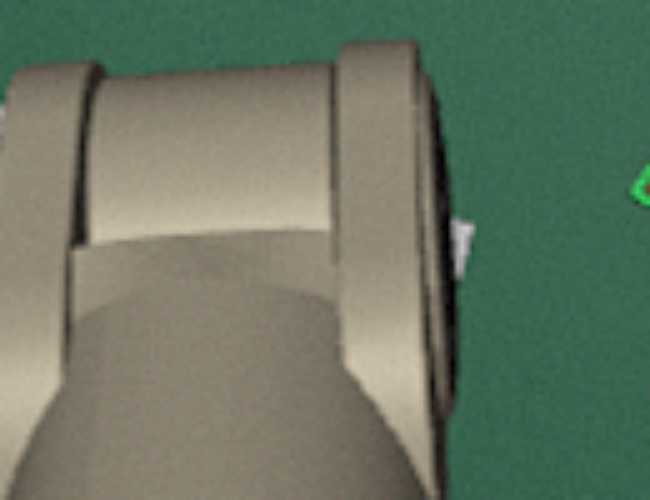

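```bash
python3 -m pendant '[1,0.0008,0.0007,0.065,0, 1,0.0008,0.0007,0.12,0, 1,0.0008,0.0007,0.131,0, 1,0.0008,0.0007,0.131,0]';  python3 -c "
from h import *
go(.513,.1167,.014,-11.3)"
```

```text
t: 4.92
position: [0.5146, 0.1176, 0.0168]
orientation: [0.773, 0.634, 0.001, 0.0]
contact_force: [-0.4, 0.9, 0.3]
opening: 0.999
cur [0.5146 0.1176 0.0168] yaw -11.27 t 4.92 F [-0.44  0.87  0.31] op 0.999 tilt [ 0.0023  0.0013 -1.    ]
shift/0.8 [-0.0015 -0.0018  0.0035] turn/90 0.0004
```

```bash
python3 -m pendant '[1,-0.0015,-0.0018,0.0035,0, -1,-0.0015,-0.0018,0.0035,0, -1,-0.0015,-0.0018,0.0035,0, -1,-0.0015,-0.0018,0.0035,0, -1,-0.0015,-0.0018,0.0035,0, -1,-0.0015,-0.0018,0.0035,0]' 30;  python3 - <<'E'
from h import *
go(.513,.1167,.15,-11.3)
s=ctrl.read_camera("scene")
cv2.imwrite("pics/s2.png",cv2.resize(s["img"][205:305,310:430],(720,600)))
E
```

```text
t: 5.68
position: [0.5133, 0.117, 0.0148]
orientation: [0.773, 0.634, 0.002, 0.0]
contact_force: [-2.7, -0.2, 12.5]
opening: 0.578
cur [0.5133 0.117  0.0148] yaw -11.26 t 5.67 F [-2.68 -0.18 12.53] op 0.578 tilt [ 0.003   0.0021 -1.    ]
shift/0.8 [-0.00e+00  1.00e-04 -1.69e-01] turn/90 0.0004
```

View pics/s2.png

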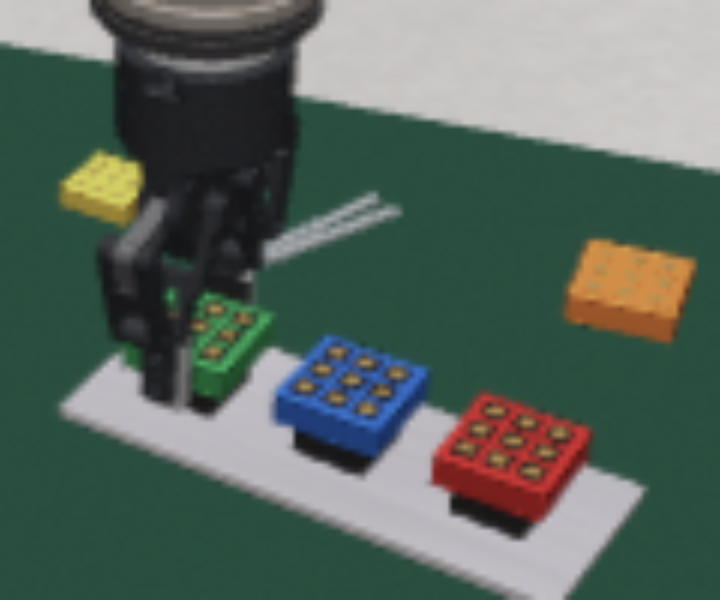

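```bash
python3 -m pendant '[-1,0,0,-0.05,0, -1,0,0,-0.12,0, -1,0,0,-0.18,0, -1,0,0,-0.18,0]';  python3 - <<'E'
from h import *
import pickle
t=ctrl.read_camera("top")
for z in(.085,.0885,.092): print(atz(t,(459.1,239.8),z),atz(t,(459.2,240.4),z))
go(.5557,-.2293,.165,-2.6)
E
```

```text
t: 6.22
position: [0.5147, 0.1173, 0.1623]
orientation: [0.773, 0.634, 0.005, 0.001]
contact_force: [-0.2, 0.9, -0.2]
opening: 0.579
[ 0.55645797 -0.2301487   0.085     ] [ 0.55525287 -0.23035226  0.085     ]
[ 0.55623972 -0.22931616  0.0885    ] [ 0.5550384  -0.22951908  0.0885    ]
[ 0.55602148 -0.22848363  0.092     ] [ 0.55482394 -0.22868591  0.092     ]
cur [0.5136 0.1173 0.1604] yaw -11.23 t 6.28 F [-0.69  0.61 -0.43] op 0.582 tilt [ 0.0056  0.0042 -1.    ]
shift/0.8 [-0.4146  0.1361 -0.0073] turn/90 -0.0959
```

```bash
python3 -m pendant '[-1,-0.08,0.027,-0.03,-0.096, -1,-0.16,0.053,-0.04,-0.096, -1,-0.24,0.08,-0.04,-0.096, -1,-0.32,0.106,-0.04,-0.096, -1,-0.39,0.13,-0.03,-0.096, -1,-0.4146,0.1361,-0.02,-0.096, -1,-0.4146,0.1361,-0.0073,-0.096, -1,-0.4146,0.1361,-0.0073,-0.096, -1,-0.4146,0.1361,-0.0073,-0.096]';  python3 - <<'E'
from h import *
go(.5557,-.2293,.165,-2.6)
s=ctrl.read_camera("scene")
def proj(p,X):
    c=p["mtx"]@(p["R"]@np.array(X)+p["t"]);return (c[:2]/c[2]).round(1)
st=ctrl.observe();R=Ro.from_quat(st["orientation"]).as_matrix();P=st["position"]
f=lambda X:((proj(s,X)-[180,170])*8).round(0)
print("carrier bottom corners",[f(P+R@[a,b,-.0112]) for a in(-.025,.025) for b in(-.025,.025)])
print("top corners",[f(P+R@[a,b,-.0272]) for a in(-.025,.025) for b in(-.025,.025)])
c=np.array([.5557,-.2293,0]);Y=np.radians(-2.6);E=np.array([[np.cos(Y),-np.sin(Y),0],[np.sin(Y),np.cos(Y),0],[0,0,1]])
for z in(.108,.115): print("posts outer",z,[f(c+E@[a,b,z]) for a in(-.032,.032) for b in(-.032,.032)])
cv2.imwrite("pics/s3.png",cv2.resize(s["img"][170:245,180:260],None,fx=8,fy=8,interpolation=cv2.INTER_CUBIC))
np.savez("s3.npz",**{k:s[k] for k in("img","mtx","R","t")})
E
```

```text
t: 7.4
position: [0.5558, -0.2281, 0.1648]
orientation: [0.722, 0.691, 0.003, 0.0]
contact_force: [0.7, -0.3, -1.0]
opening: 0.577
cur [ 0.5558 -0.2281  0.1648] yaw -2.51 t 7.4 F [ 0.66 -0.28 -1.01] op 0.577 tilt [ 0.0051  0.0047 -1.    ]
shift/0.8 [-0.0015 -0.0001 -0.0003] turn/90 0.001
carrier bottom corners [array([257., 191.]), array([169., 256.]), array([382., 217.]), array([297., 283.])]
top corners [array([250., 149.]), array([161., 212.]), array([376., 174.]), array([290., 238.])]
posts outer 0.108 [array([278., 352.]), array([433., 386.]), array([169., 439.]), array([329., 478.])]
posts outer 0.115 [array([275., 334.]), array([430., 369.]), array([166., 422.]), array([326., 459.])]
```

View pics/s3.png

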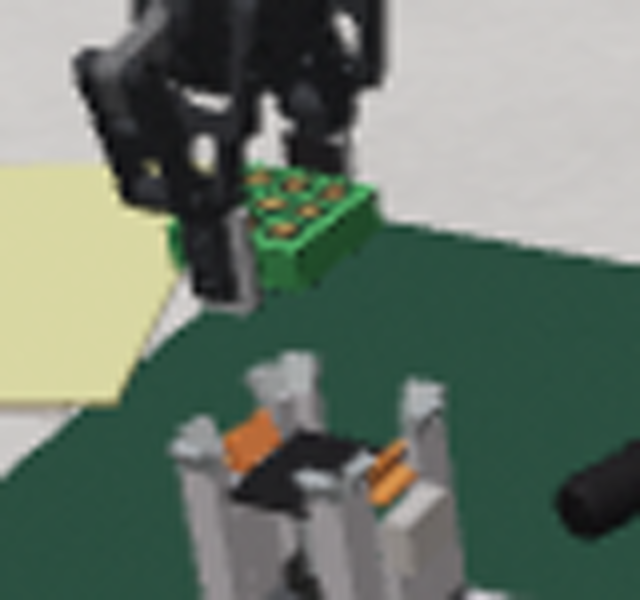

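```bash
python3 - <<'E'
from h import *
s=dict(np.load("s3.npz"))
def proj(p,X):
    c=p["mtx"]@(p["R"]@np.array(X)+p["t"]);return c[:2]/c[2]
st=ctrl.observe();R=Ro.from_quat(st["orientation"]).as_matrix();P=st["position"]
c=np.array([.5557,-.2293,0]);Y=np.radians(-2.6);E=np.array([[np.cos(Y),-np.sin(Y),0],[np.sin(Y),np.cos(Y),0],[0,0,1]])
K=13
def draw(off,u0,v0,w,h,segs,fn):
    im=cv2.resize(s["img"][v0:v0+h,u0:u0+w],None,fx=K,fy=K,interpolation=cv2.INTER_CUBIC)
    for a,b,col in segs:
        q=[tuple(int(round(x)) for x in ((proj(s,X)+off-[u0,v0]+.5)*K)) for X in(a,b)]
        cv2.line(im,*q,col,1)
    cv2.imwrite(fn,im)
sq=[(-1,-1),(1,-1),(1,1),(-1,1)]
off=np.array([.4,1.5])
seg=[]
for z in(-.0112,-.0272):
    for i in range(4): seg.append((P+R@[*(.025*np.array(sq[i])),z],P+R@[*(.025*np.array(sq[(i+1)%4])),z],(255,0,255)))
draw(off,195,180,40,45,seg,"pics/o1.png")
seg=[]
for i in range(4):
    for z,col in((.110,(0,0,255)),):
        seg.append((c+E@[*(.032*np.array(sq[i])),z],c+E@[*(.032*np.array(sq[(i+1)%4])),z],col))
    seg.append((c+E@[*(.032*np.array(sq[i])),.028],c+E@[*(.032*np.array(sq[i])),.11],(255,0,255)))
    seg.append((c+E@[.055*sq[i][0],.06*sq[i][1],.012],c+E@[.055*sq[(i+1)%4][0],.06*sq[(i+1)%4][1],.012],(0,255,255)))
draw(off,190,205,61,45,seg,"pics/o2.png")
E
```

```text
(no output)
```

View pics/o1.png

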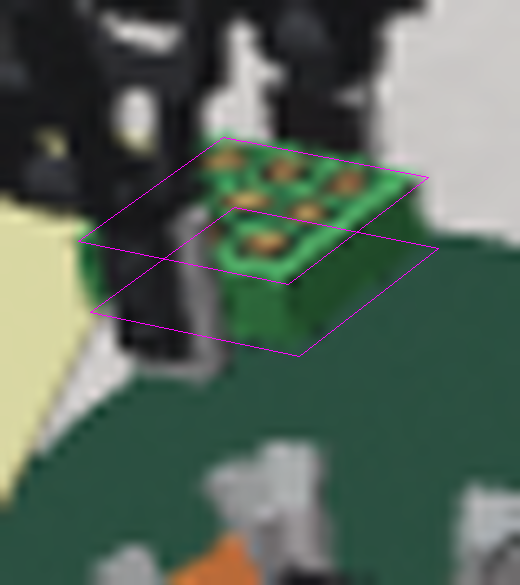

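View pics/o2.png

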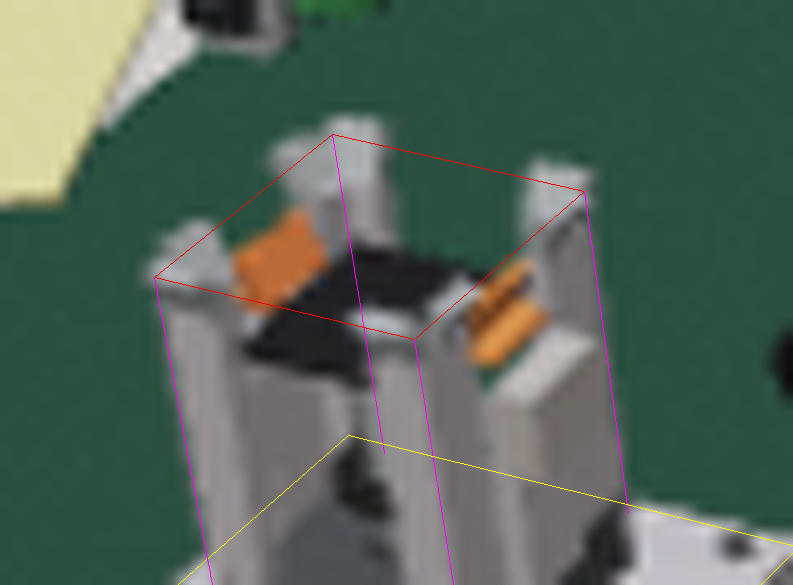

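```bash
cat > edge.py <<'E'
from h import *
def proj(p,X):
    c=p["mtx"]@(p["R"]@np.array(X)+p["t"]);return c[:2]/c[2]
def edge(p,A,B,n=15,r=2.5,lo=.1,hi=.9,init=(0,0)):
    # median perpendicular offset of strongest gradient near projected segment; returns normal, offset
    a=proj(p,A)+init;b=proj(p,B)+init;d=(b-a)/np.linalg.norm(b-a);nrm=np.array([-d[1],d[0]])
    if nrm[0]<0:nrm=-nrm
    k=np.arange(-r,r+.01,.1);out=[]
    img=p["img"].astype(np.float32)
    acc=0
    for f in np.linspace(lo,hi,n):
        q=a+(b-a)*f+k[:,None]*nrm
        acc=acc+cv2.remap(img,q[:,0].astype(np.float32)[None],q[:,1].astype(np.float32)[None],cv2.INTER_LINEAR)[0]
    g=np.abs(np.gradient(cv2.GaussianBlur(acc,(1,9),0) ,axis=0)).sum(1)/n
    i=g.argmax();w=slice(max(0,i-6),i+7);o=(k[w]*g[w]).sum()/g[w].sum()
    return nrm,o+float(np.dot(nrm,init)),g.max()
E
python3 - <<'E'
from edge import *
s=dict(np.load("s3.npz"))
P=np.array([.5558,-.2281,.1648]);st=ctrl.observe();R=Ro.from_quat(st["orientation"]).as_matrix();P=st["position"];print(P)
c=np.array([.5557,-.2293,0]);Y=np.radians(-2.6);E=np.array([[np.cos(Y),-np.sin(Y),0],[np.sin(Y),np.cos(Y),0],[0,0,1]])
cr=lambda a,b,z:P+R@np.array([a*.025,b*.025,z])
# tool x ~? print world dirs
print(R.round(2))
def show(n,A,B,**k):
    nr,o,g=edge(s,A,B,init=(.2,1.4),**k);print(n,nr.round(2),round(float(o),2),"g",round(float(g),1))
lo,hi=-.0112,-.0272
# tool x=-y world, tool y=+x world. right corner = (-x,+y world): tool (-1? )
show("vert front",cr(-1,1,lo),cr(-1,1,hi),r=1.5)
show("vert right",cr(-1,-1,lo),cr(-1,-1,hi),r=1.5)
show("bot front-right",cr(-1,1,lo),cr(-1,-1,lo),r=1.5)
show("top front-right",cr(-1,1,hi),cr(-1,-1,hi),r=1.2)
show("bot front(+x)",cr(1,1,lo),cr(-1,1,lo),lo=.72,hi=.95,r=1.5)
m=lambda a,b,z:c+E@np.array([a,b,z])
show("post FL out",m(.032,-.032,.035),m(.032,-.032,.095))
show("post F",m(.032,.032,.035),m(.032,.032,.095))
show("post FL inner",m(.032,-.019,.035),m(.032,-.019,.07))
show("post F inner",m(.032,.019,.035),m(.032,.019,.095))
show("post R out",m(-.032,.032,.09),m(-.032,.032,.1))
B=lambda a,b:m(a*.055,b*.06,.012)
show("base top front",B(1,-1),B(1,1));show("base top right",B(1,1),B(-1,1))
for d in (0,.002,.004,.006):
    show("lip? foll front d%g"%d,m(.023,-.01,.085+d),m(.023,.01,.085+d),r=2)
E
```

```text
[ 0.55598974 -0.22809945  0.16505522]
[[ 0.04  1.    0.01]
 [ 1.   -0.04  0.  ]
 [ 0.    0.01 -1.  ]]
vert front [ 0.98 -0.18] -0.07 g 27.1
vert right [ 0.99 -0.16] -0.95 g 10.7
bot front-right [0.59 0.81] 0.09 g 2.7
top front-right [0.58 0.81] 0.51 g 2.0
bot front(+x) [ 0.21 -0.98] -1.64 g 8.8
post FL out [ 0.98 -0.18] 0.24 g 14.5
post F [ 0.99 -0.16] 0.37 g 6.9
post FL inner [ 0.98 -0.18] 0.44 g 7.3
post F inner [ 0.99 -0.16] 0.07 g 11.7
post R out [ 0.99 -0.13] 0.52 g 10.1
base top front [ 0.26 -0.97] -3.3 g 16.8
base top right [0.71 0.7 ] 1.31 g 23.6
lip? foll front d0 [ 0.24 -0.97] -0.72 g 19.1
lip? foll front d0.002 [ 0.24 -0.97] -1.31 g 18.9
lip? foll front d0.004 [ 0.24 -0.97] -1.9 g 18.6
lip? foll front d0.006 [ 0.24 -0.97] -2.42 g 18.6
```

```bash
python3 - <<'E'
from edge import *
s=dict(np.load("s3.npz"))
st=ctrl.observe();R=Ro.from_quat(st["orientation"]).as_matrix();P=st["position"]
c=np.array([.5557,-.2293,0]);Y=np.radians(-2.6);E=np.array([[np.cos(Y),-np.sin(Y),0],[np.sin(Y),np.cos(Y),0],[0,0,1]])
cr=lambda a,b,z:P+R@np.array([a*.025,b*.025,z])
def show(n,A,B,**k):
    nr,o,g=edge(s,A,B,init=(.2,1.4),**k);print(n,nr.round(2),round(float(o),2),"g",round(float(g),1))
lo,hi=-.0112,-.0272
show("vert front",cr(1,1,lo),cr(1,1,hi),r=1.5)
show("vert right",cr(1,-1,lo),cr(1,-1,hi),r=1.5)
show("bot front-right",cr(1,1,lo),cr(1,-1,lo),r=1.5)
show("top front-right",cr(1,1,hi),cr(1,-1,hi),r=1.2)
show("bot front(+x)",cr(-1,1,lo),cr(1,1,lo),lo=.77,hi=.95,r=1.5)
show("vert left",cr(-1,1,lo),cr(-1,1,hi),r=1.5)
m=lambda a,b,z:c+E@np.array([a,b,z])
B=lambda a,b:m(a*.055,b*.06,.012)
show("base top front",B(1,-1),B(1,1),r=1.2);show("base top right",B(1,1),B(-1,1),r=1.2)
E
```

```text
vert front [ 0.99 -0.16] -0.15 g 3.5
vert right [ 0.99 -0.14] -0.59 g 19.1
bot front-right [0.61 0.79] 0.81 g 2.3
top front-right [0.6 0.8] 0.93 g 15.8
bot front(+x) [ 0.21 -0.98] -0.66 g 2.4
vert left [ 0.98 -0.18] -0.07 g 27.1
base top front [ 0.26 -0.97] -1.11 g 10.7
base top right [0.71 0.7 ] 1.31 g 23.6
```

```bash
python3 -m pendant '[-1,0.0012,-0.0012,0.02,0.001, -1,0.0012,-0.0012,0.05,0.001, -1,0.0012,-0.0012,0.066,0.001, -1,0.0012,-0.0012,0.066,0.001]';  python3 - <<'E'
from h import *
go(.555,-.2271,.100,-2.6)
E
```

```text
t: 7.95
position: [0.5549, -0.2265, 0.1113]
orientation: [0.723, 0.691, 0.003, -0.0]
contact_force: [0.6, 0.5, -0.2]
opening: 0.581
cur [ 0.5549 -0.2265  0.1113] yaw -2.58 t 7.95 F [ 0.56  0.49 -0.2 ] op 0.581 tilt [ 0.004   0.0048 -1.    ]
shift/0.8 [-0.0008  0.0002  0.0141] turn/90 0.0002
```

```bash
python3 - <<'E'
from edge import *
s=ctrl.read_camera("scene")
np.savez("s4.npz",**{k:s[k] for k in("img","mtx","R","t")})
st=ctrl.observe();R=Ro.from_quat(st["orientation"]).as_matrix();P=st["position"]
cr=lambda a,b,z:P+R@np.array([a*.025,b*.025,z])
def show(n,A,B,**k):
    nr,o,g=edge(s,A,B,init=(0,1.3),**k);print(n,nr.round(2),round(float(o),2),"g",round(float(g),1))
lo,hi=-.0112,-.0272
show("vert right",cr(1,-1,lo),cr(1,-1,hi),r=1.5)
show("top front-right",cr(1,1,hi),cr(1,-1,hi),r=1.2)
show("vert left",cr(-1,1,lo),cr(-1,1,hi),r=1.5)
im=cv2.resize(s["img"][185:245,190:255],None,fx=9,fy=9,interpolation=cv2.INTER_CUBIC);cv2.imwrite("pics/s4.png",im)
E
```

```text
vert right [ 0.99 -0.14] -0.01 g 3.0
top front-right [0.63 0.77] 1.11 g 16.7
vert left [ 0.98 -0.18] 0.86 g 3.4
```

View pics/s4.png

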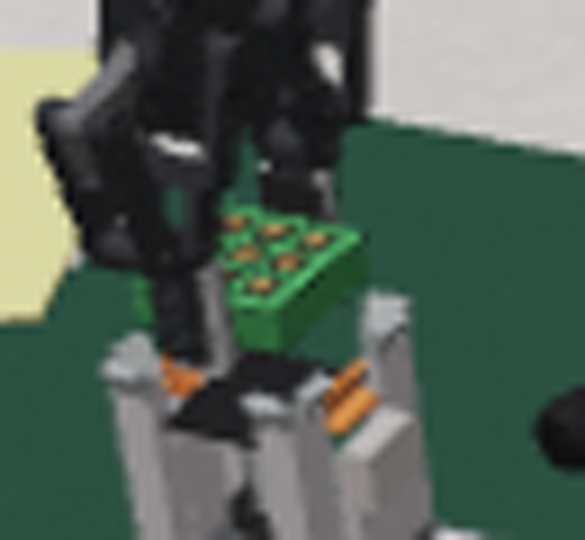

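```bash
python3 -m pendant '[-1,-0.0004,0,0.004,0, -1,-0.0006,0.0002,0.009,0, -1,-0.0006,0.0002,0.0125,0, -1,-0.0006,0.0002,0.0125,0]';  python3 - <<'E'
from h import *
go(.555,-.2271,.095,-2.6)
E
```

```text
t: 8.5
position: [0.5554, -0.2273, 0.102]
orientation: [0.723, 0.691, 0.003, 0.0]
contact_force: [0.4, -0.5, -1.1]
opening: 0.583
cur [ 0.5554 -0.2273  0.102 ] yaw -2.6 t 8.5 F [ 0.45 -0.51 -1.12] op 0.583 tilt [ 0.0049  0.0046 -1.    ]
shift/0.8 [ 0.0001 -0.0005  0.0087] turn/90 0.0
```

```bash
python3 -m pendant '[-1,0,0,0.004,0, -1,0,0,0.007,0, -1,0,0,0.007,0]';  python3 - <<'E'
from h import *
go(.555,-.2271,.090,-2.6)
E
python3 -m pendant '[-1,0,0,0.003,0, -1,0,0,0.005,0, -1,0,0,0.005,0]';  python3 - <<'E'
from h import *
go(.555,-.2271,.085,-2.6)
E
```

```text
t: 8.88
position: [0.5553, -0.2272, 0.0962]
orientation: [0.723, 0.691, 0.003, -0.0]
contact_force: [0.1, -0.6, -0.8]
opening: 0.577
cur [ 0.5553 -0.2272  0.0962] yaw -2.6 t 8.88 F [ 0.07 -0.59 -0.79] op 0.577 tilt [ 0.0045  0.0047 -1.    ]
shift/0.8 [ 0.0001 -0.0004  0.0077] turn/90 0.0
t: 9.25
position: [0.5552, -0.2272, 0.092]
orientation: [0.723, 0.691, 0.003, -0.0]
contact_force: [-0.2, -0.5, -0.4]
opening: 0.58
cur [ 0.5552 -0.2272  0.092 ] yaw -2.59 t 9.25 F [-0.24 -0.53 -0.45] op 0.58 tilt [ 0.0042  0.0047 -1.    ]
shift/0.8 [ 0.     -0.0003  0.0087] turn/90 0.0001
```

```bash
for i in 1; do python3 -m pendant '[-1,0,0,0.003,0, -1,0,0,0.005,0, -1,0,0,0.005,0]'; done; python3 - <<'E'
from h import *
go(.555,-.2271,.085,-2.6)
s=ctrl.read_camera("scene")
im=cv2.resize(s["img"][185:245,190:255],None,fx=9,fy=9,interpolation=cv2.INTER_CUBIC);cv2.imwrite("pics/s5.png",im)
E
```

```text
t: 9.62
position: [0.5551, -0.2271, 0.0878]
orientation: [0.723, 0.691, 0.003, -0.0]
contact_force: [0.8, -0.4, 0.2]
opening: 0.578
cur [ 0.5551 -0.2271  0.0878] yaw -2.6 t 9.62 F [ 0.82 -0.4   0.18] op 0.578 tilt [ 0.004   0.0048 -1.    ]
shift/0.8 [-0.     -0.0002  0.0036] turn/90 0.0
```

View pics/s5.png

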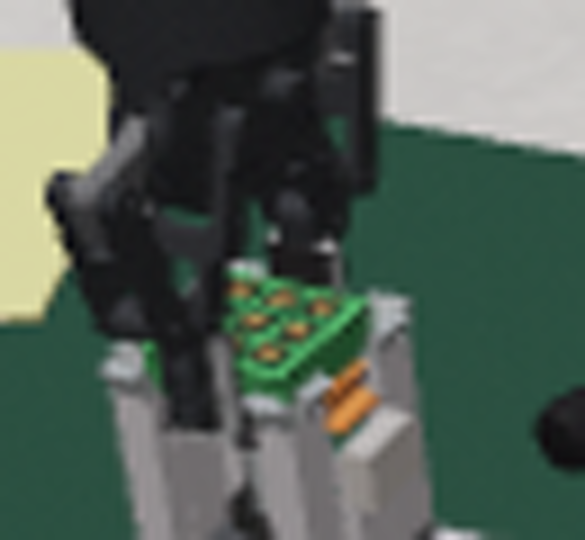

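```bash
for i in 1; do python3 -m pendant '[-1,0,0,0.003,0, -1,0,0,0.006,0, -1,0,0,0.006,0]';  python3 -m pendant '[-1,0,0,0.003,0, -1,0,0,0.006,0, -1,0,0,0.006,0]'; done; python3 - <<'E'
from h import *
go(.555,-.2271,.054,-2.6)
E
```

```text
t: 10.05
position: [0.5552, -0.2271, 0.083]
orientation: [0.723, 0.691, 0.003, -0.0]
contact_force: [0.6, 0.3, 0.0]
opening: 0.578
t: 10.42
position: [0.5551, -0.227, 0.0779]
orientation: [0.723, 0.691, 0.003, -0.0]
contact_force: [1.2, -0.4, -1.2]
opening: 0.579
cur [ 0.5551 -0.227   0.0779] yaw -2.6 t 10.43 F [ 1.19 -0.44 -1.21] op 0.579 tilt [ 0.0037  0.0048 -1.    ]
shift/0.8 [-0.0002 -0.0002  0.0298] turn/90 0.0
```

```bash
for i in 1; do python3 -m pendant '[-1,0,0,0.003,0, -1,0,0,0.006,0, -1,0,0,0.006,0]';  python3 -m pendant '[-1,0,0,0.003,0, -1,0,0,0.006,0, -1,0,0,0.006,0]'; python3 -m pendant '[-1,0,0,0.003,0, -1,0,0,0.006,0, -1,0,0,0.006,0]'; done; python3 - <<'E'
from h import *
go(.555,-.2271,.054,-2.6)
E
```

```text
t: 10.8
position: [0.5551, -0.227, 0.0729]
orientation: [0.723, 0.691, 0.003, -0.0]
contact_force: [0.9, 0.6, 0.2]
opening: 0.579
t: 11.18
position: [0.5551, -0.227, 0.0679]
orientation: [0.723, 0.691, 0.003, -0.0]
contact_force: [1.2, -1.4, 1.5]
opening: 0.577
t: 11.55
position: [0.5551, -0.227, 0.0629]
orientation: [0.723, 0.691, 0.003, -0.001]
contact_force: [-0.7, -0.7, 0.9]
opening: 0.58
cur [ 0.5551 -0.227   0.0629] yaw -2.6 t 11.55 F [-0.72 -0.67  0.93] op 0.58 tilt [ 0.0033  0.0046 -1.    ]
shift/0.8 [-0.0002 -0.0002  0.0111] turn/90 0.0
```

```bash
python3 - <<'E'
from h import *
s=ctrl.read_camera("scene")
for i in range(3): 
    p=ctrl.read_camera("top"); print(ctrl.observe()["contact_force"].round(2))
im=cv2.resize(s["img"][185:245,190:255],None,fx=9,fy=9,interpolation=cv2.INTER_CUBIC);cv2.imwrite("pics/s6.png",im)
E
```

```text
[ 1.39 -1.15 -0.33]
[ 0.61 -1.55 -0.35]
[ 0.8  -1.06 -1.02]
```

View pics/s6.png

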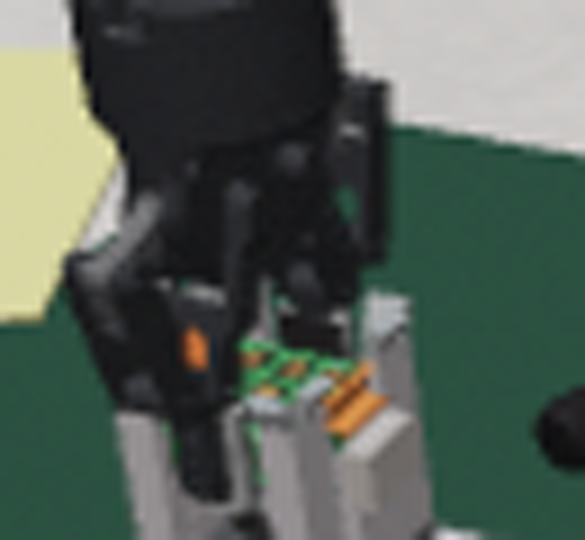

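```bash
python3 -m pendant '[-1,0,0,0.003,0, -1,0,0,0.006,0, -1,0,0,0.006,0]';  python3 -m pendant '[-1,0,0,0.003,0, -1,0,0,0.006,0, -1,0,0,0.006,0]'; python3 - <<'E'
from h import *
go(.555,-.2271,.054,-2.6)
s=ctrl.read_camera("scene")
im=cv2.resize(s["img"][185:245,190:255],None,fx=9,fy=9,interpolation=cv2.INTER_CUBIC);cv2.imwrite("pics/s7.png",im)
E
```

```text
t: 12.12
position: [0.5551, -0.2269, 0.058]
orientation: [0.723, 0.691, 0.003, -0.001]
contact_force: [-0.4, -1.4, 2.4]
opening: 0.578
t: 12.5
position: [0.5551, -0.227, 0.0531]
orientation: [0.723, 0.691, 0.003, -0.001]
contact_force: [-0.1, -0.8, 3.8]
opening: 0.577
cur [ 0.5551 -0.227   0.0531] yaw -2.6 t 12.5 F [-0.09 -0.78  3.81] op 0.577 tilt [ 0.0031  0.0045 -1.    ]
shift/0.8 [-0.0001 -0.0001 -0.0012] turn/90 0.0
```

View pics/s7.png

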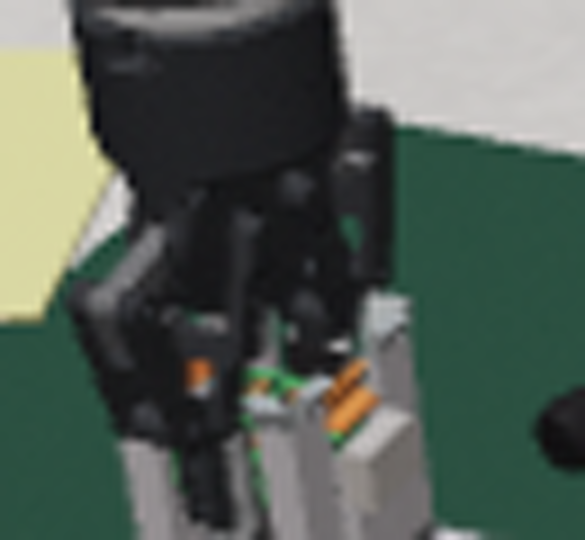

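```bash
python3 -m pendant '[-1,0,0,0.003,0, -1,0,0,0.005,0, -1,0,0,0.005,0]';  python3 -m pendant '[0.3,0,0,0,0, 0.3,0,0,0,0, 0.3,0,0,0,0]'; python3 - <<'E'
from h import *
go(.555,-.2271,.15,-2.6)
E
```

```text
t: 12.92
position: [0.5552, -0.227, 0.0491]
orientation: [0.723, 0.691, 0.003, -0.001]
contact_force: [-0.6, -0.6, 4.3]
opening: 0.583
t: 13.3
position: [0.555, -0.2269, 0.0489]
orientation: [0.723, 0.691, 0.003, -0.001]
contact_force: [-0.7, 0.5, -0.4]
opening: 0.651
cur [ 0.555  -0.2269  0.0489] yaw -2.59 t 13.3 F [-0.67  0.54 -0.38] op 0.651 tilt [ 0.0028  0.0046 -1.    ]
shift/0.8 [ 0.0003  0.0003 -0.1263] turn/90 0.0001
```

```bash
python3 -m pendant '[0.3,0,0,-0.02,0, 0.3,0,0,-0.05,0, 0.3,0,0,-0.1,0, 0.3,0,0,-0.16,0, 0.3,0,0,-0.18,0, 0.3,0,0,-0.18,0]'; python3 - <<'E'
from h import *
go(.5299,.1902,.15,-11.7)
s=ctrl.read_camera("scene")
im=cv2.resize(s["img"][185:245,190:255],None,fx=9,fy=9,interpolation=cv2.INTER_CUBIC);cv2.imwrite("pics/s8.png",im)
E
```

```text
t: 14.05
position: [0.5551, -0.2275, 0.1944]
orientation: [0.723, 0.691, 0.004, 0.0]
contact_force: [0.2, 1.4, -0.9]
opening: 0.647
cur [ 0.5551 -0.2275  0.1944] yaw -2.58 t 14.05 F [ 0.17  1.37 -0.91] op 0.647 tilt [ 0.0053  0.0046 -1.    ]
shift/0.8 [ 0.5199 -0.0553  0.0577] turn/90 0.1013
```

View pics/s8.png

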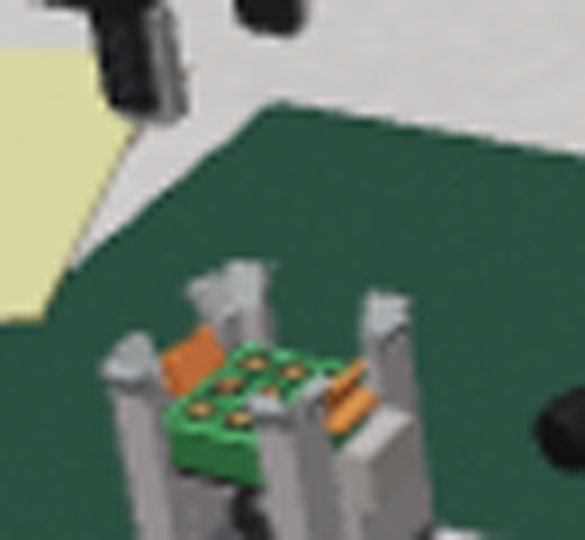

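```bash
python3 -m pendant '[1,0.07,-0.007,0,0.1, 1,0.15,-0.016,0,0.1, 1,0.23,-0.024,0,0.101, 1,0.31,-0.033,0,0.101, 1,0.39,-0.041,0,0.101, 1,0.46,-0.049,0.02,0.101, 1,0.51,-0.054,0.04,0.101, 1,0.5199,-0.0553,0.057,0.101, 1,0.5199,-0.0553,0.07,0.101, 1,0.5199,-0.0553,0.07,0.101]'; python3 - <<'E'
from h import *
t=ctrl.read_camera("top")
cv2.imwrite("pics/t9.png",cv2.resize(t["img"][205:285,410:490],None,fx=6,fy=6,interpolation=cv2.INTER_CUBIC))
go(.5299,.1902,.019,-11.7)
E
```

```text
t: 15.35
position: [0.529, 0.1886, 0.1381]
orientation: [0.776, 0.631, 0.002, -0.001]
contact_force: [0.2, -2.0, 0.7]
opening: 1.001
cur [0.5294 0.1887 0.1388] yaw -11.8 t 15.4 F [0.77 0.29 0.37] op 1.003 tilt [ 0.0029  0.0041 -1.    ]
shift/0.8 [ 1.200e-03 -1.000e-04  1.498e-01] turn/90 -0.0012
```

View pics/t9.png

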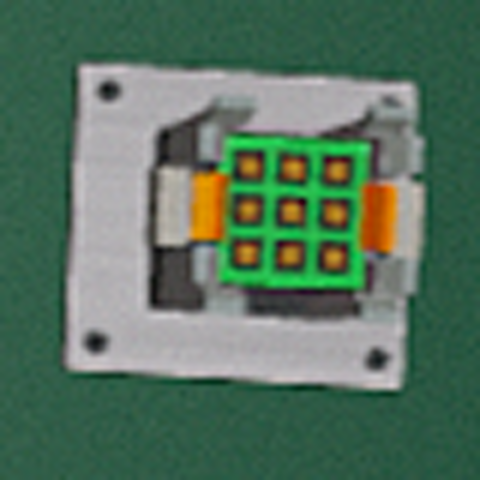

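Green sits centred under both orange lips, around (295,212) in the zoomed picture. Next I pick up blue, holding it higher than I held green.

```bash
python3 -m pendant '[1,0.0012,0,0.07,0, 1,0.0012,0,0.13,0, 1,0.0012,0,0.1498,0, 1,0.0012,0,0.1498,0]'; python3 - <<'E'
from h import *
go(.5299,.1902,.019,-11.7)
E
```

```text
t: 15.9
position: [0.5303, 0.1894, 0.0193]
orientation: [0.776, 0.63, 0.002, -0.001]
contact_force: [0.6, 0.5, 0.4]
opening: 0.998
cur [0.5303 0.1894 0.0193] yaw -11.88 t 15.9 F [0.57 0.55 0.4 ] op 0.998 tilt [ 0.0026  0.0036 -1.    ]
shift/0.8 [ 0.0009 -0.0008  0.0004] turn/90 -0.0019
```

```bash
python3 -m pendant '[1,0.0009,-0.0008,0.0004,0, -1,0.0009,-0.0008,0.0004,0, -1,0.0009,-0.0008,0.0004,0, -1,0.0009,-0.0008,0.0004,0, -1,0.0009,-0.0008,0.0004,0, -1,0.0009,-0.0008,0.0004,0]' 30; python3 -m pendant '[-1,0,0,-0.05,0, -1,0,0,-0.11,0, -1,0,0,-0.18,0, -1,0,0,-0.2,0, -1,0,0,-0.2,0]'; python3 - <<'E'
from h import *
go(.5551,-.2271,.175,-2.6)
s=ctrl.read_camera("scene")
cv2.imwrite("pics/s10.png",cv2.resize(s["img"][205:305,310:430],(720,600)))
E
```

```text
t: 16.65
position: [0.5302, 0.1906, 0.0199]
orientation: [0.776, 0.63, 0.003, -0.001]
contact_force: [-3.2, -0.0, 11.9]
opening: 0.58
t: 17.27
position: [0.5299, 0.1903, 0.1807]
orientation: [0.776, 0.63, 0.004, -0.001]
contact_force: [0.3, 0.2, -2.0]
opening: 0.58
cur [0.5299 0.1903 0.1807] yaw -11.83 t 17.27 F [ 0.35  0.2  -1.97] op 0.58 tilt [ 0.0046  0.0061 -1.    ]
shift/0.8 [-0.5043  0.1378  0.0041] turn/90 -0.1025
```

View pics/s10.png

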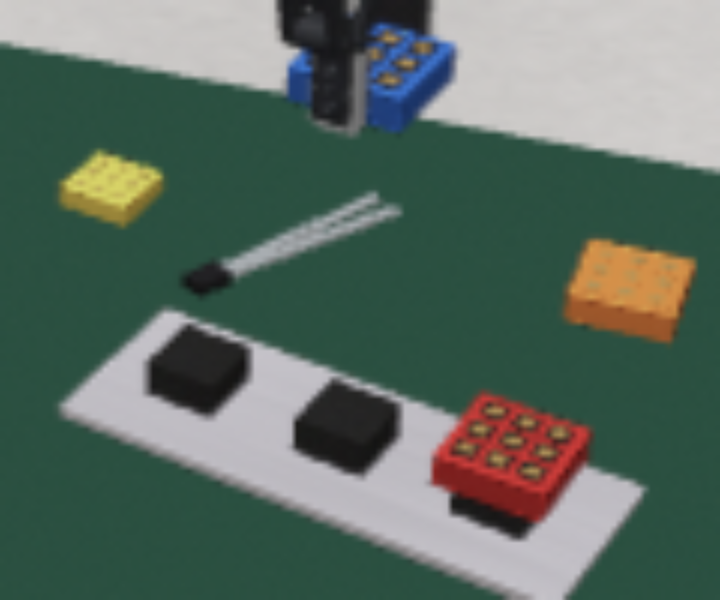

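```bash
python3 -m pendant '[-1,-0.07,0.019,-0.01,-0.1, -1,-0.15,0.041,-0.01,-0.1025, -1,-0.23,0.063,-0.01,-0.1025, -1,-0.31,0.085,-0.01,-0.1025, -1,-0.39,0.106,-0.01,-0.1025, -1,-0.46,0.126,0,-0.1025, -1,-0.5,0.137,0,-0.1025, -1,-0.5043,0.1378,0.004,-0.1025, -1,-0.5043,0.1378,0.004,-0.1025, -1,-0.5043,0.1378,0.004,-0.1025]'; python3 - <<'E'
from h import *
go(.5551,-.2271,.117,-2.6)
E
```

```text
t: 18.58
position: [0.5545, -0.2259, 0.1736]
orientation: [0.722, 0.691, 0.003, -0.001]
contact_force: [-0.0, 0.4, -0.8]
opening: 0.581
cur [ 0.5545 -0.2259  0.1736] yaw -2.51 t 18.57 F [-0.04  0.38 -0.75] op 0.581 tilt [ 0.0019  0.0056 -1.    ]
shift/0.8 [-0.0019  0.0008  0.0707] turn/90 0.001
```

```bash
python3 -m pendant '[-1,-0.0019,0.0008,0.03,0.001, -1,-0.0019,0.0008,0.06,0.001, -1,-0.0019,0.0008,0.0707,0.001, -1,-0.0019,0.0008,0.0707,0.001]'; python3 - <<'E'
from h import *
go(.5551,-.2271,.105,-2.6)
s=ctrl.read_camera("scene")
im=cv2.resize(s["img"][185:245,190:255],None,fx=9,fy=9,interpolation=cv2.INTER_CUBIC);cv2.imwrite("pics/s11.png",im)
E
```

```text
t: 19.08
position: [0.5552, -0.2265, 0.117]
orientation: [0.723, 0.691, 0.002, -0.002]
contact_force: [0.6, 0.8, -0.6]
opening: 0.578
cur [ 0.5552 -0.2265  0.117 ] yaw -2.55 t 19.07 F [ 0.58  0.8  -0.59] op 0.578 tilt [ 0.0014  0.0057 -1.    ]
shift/0.8 [-0.0008 -0.0001  0.015 ] turn/90 0.0005
```

View pics/s11.png

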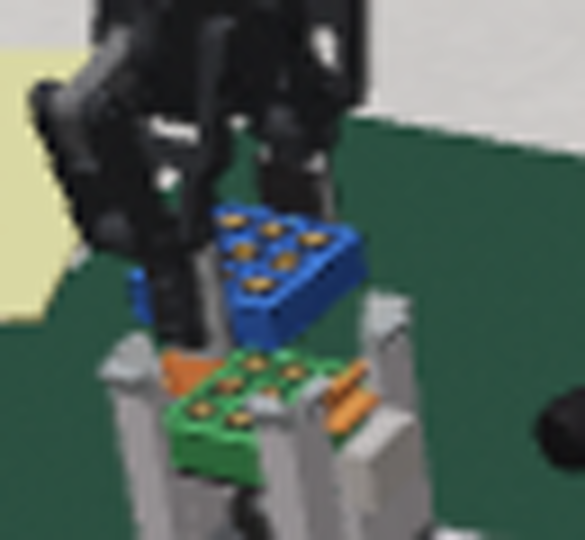

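```bash
python3 -m pendant '[-1,-0.0004,0,0.004,0, -1,-0.0008,0,0.009,0, -1,-0.0008,0,0.013,0, -1,-0.0008,0,0.013,0]'; python3 -m pendant '[-1,0,0,0.004,0, -1,0,0,0.008,0, -1,0,0,0.008,0]'; python3 -m pendant '[-1,0,0,0.004,0, -1,0,0,0.008,0, -1,0,0,0.008,0]';python3 - <<'E'
from h import *
go(.5551,-.2271,.09,-2.6)
E
```

```text
t: 19.62
position: [0.5553, -0.2274, 0.1069]
orientation: [0.723, 0.691, 0.003, -0.001]
contact_force: [-1.2, 0.2, 0.6]
opening: 0.577
t: 20.0
position: [0.5551, -0.2273, 0.1002]
orientation: [0.723, 0.691, 0.002, -0.002]
contact_force: [-0.1, -0.6, -0.4]
opening: 0.578
t: 20.38
position: [0.555, -0.2272, 0.0935]
orientation: [0.723, 0.691, 0.002, -0.002]
contact_force: [0.8, 0.7, 0.0]
opening: 0.578
cur [ 0.555  -0.2272  0.0935] yaw -2.57 t 20.38 F [0.76 0.67 0.03] op 0.578 tilt [ 9.0e-04  5.7e-03 -1.0e+00]
shift/0.8 [0.0002 0.0001 0.0043] turn/90 0.0003
```

```bash
python3 -m pendant '[-1,0,0,0.004,0, -1,0,0,0.007,0, -1,0,0,0.007,0]'; python3 -m pendant '[0.35,0,0,0,0, 0.35,0,0,0,0, 0.35,0,0,0,0]'; python3 -m pendant '[0.35,0,0,-0.02,0, 0.35,0,0,-0.06,0, 0.35,0,0,-0.1,0, 0.35,0,0,-0.1,0]';python3 - <<'E'
from h import *
go(.5553,-.2271,.13,-2.6)
s=ctrl.read_camera("scene")
im=cv2.resize(s["img"][185:245,190:255],None,fx=9,fy=9,interpolation=cv2.INTER_CUBIC);cv2.imwrite("pics/s12.png",im)
E
```

```text
t: 20.75
position: [0.5551, -0.2273, 0.0878]
orientation: [0.723, 0.691, 0.002, -0.002]
contact_force: [0.8, -1.4, -1.3]
opening: 0.58
t: 21.12
position: [0.5551, -0.2272, 0.0878]
orientation: [0.723, 0.691, 0.002, -0.002]
contact_force: [-0.5, -0.8, -0.5]
opening: 0.676
t: 21.62
position: [0.5562, -0.2284, 0.171]
orientation: [0.723, 0.691, 0.004, 0.0]
contact_force: [-0.2, 0.8, -0.6]
opening: 0.675
cur [ 0.5562 -0.2284  0.171 ] yaw -2.59 t 21.62 F [-0.24  0.81 -0.56] op 0.675 tilt [ 0.0054  0.005  -1.    ]
shift/0.8 [ 0.0013 -0.0015  0.0513] turn/90 0.0001
```

View pics/s12.png

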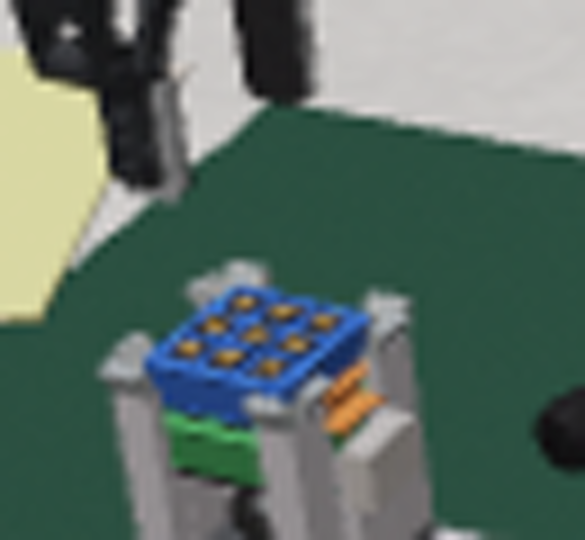

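```bash
python3 -m pendant '[-1,0.0013,-0.0013,0.02,0, -1,0.0013,-0.0013,0.03,0, -1,0.0013,-0.0013,0.04,0, -1,0.0013,-0.0013,0.051,0, -1,0.0013,-0.0013,0.051,0, -1,0.0013,-0.0013,0.051,0]';python3 - <<'E'
from h import *
go(.5552,-.2271,.117,-2.6)
for i in range(3):
    s=ctrl.read_camera("scene");print(ctrl.observe()["contact_force"].round(2))
im=cv2.resize(s["img"][185:245,190:255],None,fx=9,fy=9,interpolation=cv2.INTER_CUBIC);cv2.imwrite("pics/s13.png",im)
E
```

```text
t: 22.42
position: [0.5549, -0.2267, 0.1288]
orientation: [0.723, 0.691, 0.003, -0.001]
contact_force: [0.1, -0.3, 0.3]
opening: -0.001
cur [ 0.5549 -0.2267  0.1288] yaw -2.58 t 22.43 F [ 0.11 -0.28  0.29] op -0.001 tilt [ 0.0037  0.0054 -1.    ]
shift/0.8 [-0.0006  0.0004  0.0148] turn/90 0.0002
[ 0.31  0.46 -0.65]
[0.6  0.06 0.07]
[ 0.53 -0.32  1.04]
```

View pics/s13.png

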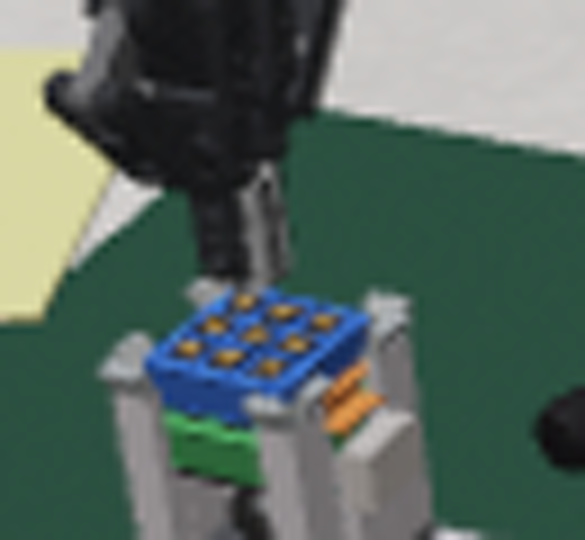

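```bash
python3 -m pendant '[-1,-0.0003,0.0002,0.006,0, -1,-0.0006,0.0004,0.01,0, -1,-0.0006,0.0004,0.013,0, -1,-0.0006,0.0004,0.016,0, -1,-0.0006,0.0004,0.019,0, -1,-0.0006,0.0004,0.022,0, -1,-0.0006,0.0004,0.025,0, -1,-0.0006,0.0004,0.025,0]';python3 -m pendant '[-1,0,0,0.003,0, -1,0,0,0.006,0, -1,0,0,0.009,0, -1,0,0,0.009,0]'; python3 - <<'E'
from h import *
go(.5552,-.2271,.09,-2.6)
E
```

```text
t: 23.58
position: [0.5553, -0.2271, 0.1089]
orientation: [0.723, 0.691, 0.003, -0.001]
contact_force: [-0.2, -0.5, -0.3]
opening: -0.002
t: 24.08
position: [0.5554, -0.227, 0.1016]
orientation: [0.723, 0.691, 0.003, -0.001]
contact_force: [0.1, -0.0, 0.5]
opening: -0.006
cur [ 0.5554 -0.227   0.1016] yaw -2.57 t 24.07 F [ 0.09 -0.04  0.48] op -0.006 tilt [ 0.0041  0.0053 -1.    ]
shift/0.8 [-0.0002 -0.0003  0.0145] turn/90 0.0003
```

```bash
python3 - <<'E'
from h import *
s=ctrl.read_camera("scene")
im=cv2.resize(s["img"][185:245,190:255],None,fx=9,fy=9,interpolation=cv2.INTER_CUBIC);cv2.imwrite("pics/s14.png",im)
E
```

```text
(no output)
```

View pics/s14.png

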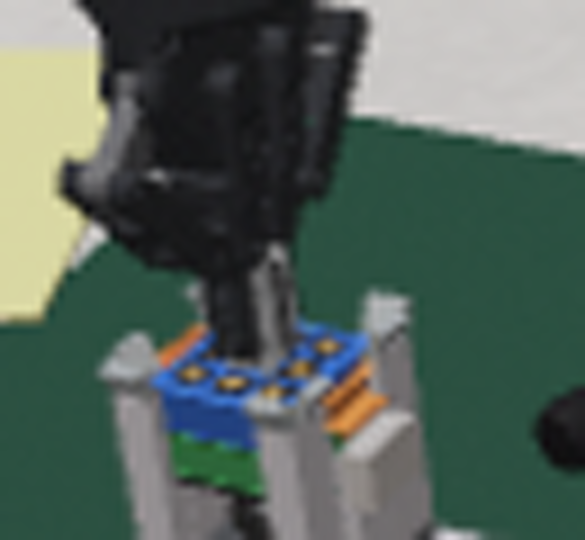

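```bash
cat > f.py <<'E'
from h import *
def F(n=6):
    a=[]
    for i in range(n):
        a.append(ctrl.observe()["contact_force"]);ctrl.read_camera("top")
    a.append(ctrl.observe()["contact_force"])
    s=ctrl.observe();a=np.array(a);print("t",round(s["t"],2),"z",s["position"].round(4),"Fz",a[:,2].round(2),"mean",a.mean(0).round(2))
E
python3 -c "
from f import *
F(6)"; python3 -m pendant '[-1,0,-0.0002,0.003,0, -1,0,-0.0002,0.006,0, -1,0,-0.0002,0.006,0]'; python3 -c "
from f import *
F(2)"; python3 -m pendant '[-1,0,0,0.003,0, -1,0,0,0.006,0, -1,0,0,0.006,0]'; python3 -c "
from f import *
F(2)"
```

```text
t 24.43 z [ 0.5554 -0.227   0.1017] Fz [1.35 1.38 2.34 1.97 1.16 0.96 1.24] mean [ 0.57 -0.28  1.48]
t: 24.8
position: [0.5553, -0.2269, 0.0968]
orientation: [0.723, 0.691, 0.003, -0.001]
contact_force: [1.0, -0.4, 1.2]
opening: 0.004
t 24.9 z [ 0.5552 -0.2269  0.0968] Fz [1.25 3.08 2.18] mean [ 0.96 -0.65  2.17]
t: 25.28
position: [0.5552, -0.2269, 0.0919]
orientation: [0.723, 0.691, 0.003, -0.001]
contact_force: [1.9, -0.3, 2.4]
opening: -0.001
t 25.38 z [ 0.5552 -0.2269  0.092 ] Fz [2.39 2.35 1.82] mean [ 1.33 -0.36  2.19]
```

```bash
python3 -m pendant '[-1,0,0,0.003,0, -1,0,0,0.0045,0, -1,0,0,0.0045,0]'; python3 -c "
from f import *
F(2)"; python3 -m pendant '[-1,0,0,0.0015,0, -1,0,0,0.003,0, -1,0,0,0.003,0]'; python3 -c "
from f import *
F(3)"
```

```text
t: 25.75
position: [0.5552, -0.2269, 0.0884]
orientation: [0.723, 0.691, 0.003, -0.001]
contact_force: [-0.1, -0.8, 4.6]
opening: 0.0
t 25.85 z [ 0.5552 -0.227   0.0884] Fz [4.56 3.51 4.41] mean [ 0.42 -0.58  4.16]
t: 26.22
position: [0.5553, -0.227, 0.0862]
orientation: [0.723, 0.691, 0.003, -0.001]
contact_force: [-0.4, -0.4, 7.9]
opening: 0.001
t 26.38 z [ 0.5553 -0.2269  0.0862] Fz [7.87 7.92 8.78 8.09] mean [-1.15 -0.23  8.17]
```

```bash
python3 - <<'E'
from h import *
s=ctrl.read_camera("scene")
im=cv2.resize(s["img"][200:250,195:250],None,fx=12,fy=12,interpolation=cv2.INTER_CUBIC);cv2.imwrite("pics/s15.png",im)
E
```

```text
(no output)
```

View pics/s15.png

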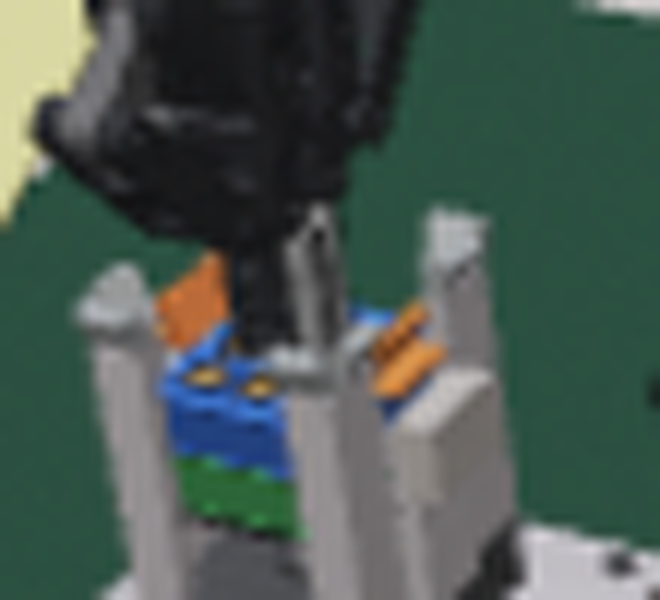

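```bash
python3 -m pendant '[-1,0,0,0.0004,0, -1,0,0,0.0004,0]'; python3 -c "
from f import *
F(3)"; python3 -m pendant '[-1,0,0,0.0004,0, -1,0,0,0.0004,0]'; python3 -c "
from f import *
F(3)"
```

```text
t: 26.68
position: [0.5553, -0.227, 0.086]
orientation: [0.723, 0.691, 0.003, -0.001]
contact_force: [-0.9, 0.3, 10.2]
opening: 0.002
t 26.82 z [ 0.5552 -0.227   0.086 ] Fz [10.24  9.93  9.77  9.04] mean [-1.06  0.48  9.75]
t: 27.08
position: [0.5553, -0.227, 0.0859]
orientation: [0.723, 0.691, 0.004, -0.001]
contact_force: [-1.9, -0.2, 11.1]
opening: 0.002
t 27.23 z [ 0.5553 -0.227   0.0859] Fz [11.13 10.81 11.25 10.03] mean [-1.09  0.39 10.8 ]
```

```bash
python3 -m pendant '[-1,0,0,0.0005,0, -1,0,0,0.0005,0]'; python3 -c "
from f import *
F(3)"; python3 -m pendant '[-1,0,0,0.0005,0, -1,0,0,0.0005,0]'; python3 -c "
from f import *
F(3)"
```

```text
t: 27.48
position: [0.5553, -0.227, 0.0858]
orientation: [0.723, 0.691, 0.004, -0.001]
contact_force: [-0.7, 1.3, 11.7]
opening: -0.004
t 27.62 z [ 0.5553 -0.227   0.0858] Fz [11.7  10.98 11.76 12.32] mean [-1.41  0.87 11.69]
t: 27.88
position: [0.5553, -0.227, 0.0857]
orientation: [0.723, 0.691, 0.004, -0.001]
contact_force: [-1.7, 1.7, 12.4]
opening: -0.004
t 28.02 z [ 0.5553 -0.227   0.0858] Fz [12.42 12.77 11.65 12.82] mean [-1.46  1.11 12.42]
```

```bash
python3 -m pendant '[-1,0,0,0.0006,0, -1,0,0,0.0006,0]'; python3 -c "
from f import *
F(3)"; python3 -m pendant '[-1,0,0,0.0007,0, -1,0,0,0.0007,0]'; python3 -c "
from f import *
F(4)"
```

```text
t: 28.28
position: [0.5553, -0.227, 0.0857]
orientation: [0.723, 0.691, 0.004, -0.001]
contact_force: [-3.1, 0.7, 14.0]
opening: -0.004
t 28.43 z [ 0.5553 -0.227   0.0857] Fz [14.01 13.66 14.09 13.5 ] mean [-2.46  1.14 13.82]
t: 28.68
position: [0.5554, -0.227, 0.0855]
orientation: [0.723, 0.691, 0.004, -0.001]
contact_force: [-2.3, 2.0, 15.2]
opening: -0.001
t 28.88 z [ 0.5553 -0.227   0.0855] Fz [15.18 14.13 14.2  13.86 14.72] mean [-2.72  1.47 14.42]
```

```bash
python3 -m pendant '[-1,0,0,0.0008,0, -1,0,0,0.0008,0, -1,0,0,0.0008,0, -1,0,0,0.0008,0]'; python3 -c "
from f import *
F(5)"
```

```text
t: 29.38
position: [0.5553, -0.227, 0.0854]
orientation: [0.723, 0.691, 0.004, -0.001]
contact_force: [-3.7, 1.2, 16.2]
opening: 0.004
t 29.62 z [ 0.5553 -0.227   0.0854] Fz [16.2  16.37 15.49 15.96 15.72 16.  ] mean [-3.46  1.24 15.96]
```

```bash
python3 -m pendant '[-1,0,0,-0.002,0, -1,0,0,-0.006,0, -1,0,0,-0.03,0, -1,0,0,-0.08,0, -1,0,0,-0.1,0, -1,0,0,-0.1,0]'; python3 - <<'E'
from f import *
s=ctrl.read_camera("scene")
im=cv2.resize(s["img"][200:250,195:250],None,fx=12,fy=12,interpolation=cv2.INTER_CUBIC);cv2.imwrite("pics/s16.png",im)
F(3)
E
```

```text
t: 30.38
position: [0.5554, -0.2276, 0.1667]
orientation: [0.723, 0.691, 0.005, -0.0]
contact_force: [-0.6, 0.6, -0.9]
opening: -0.001
t 30.57 z [ 0.5544 -0.2273  0.1645] Fz [-1.28 -0.23  0.18 -0.01] mean [-0.19 -0.04 -0.33]
```

View pics/s16.png

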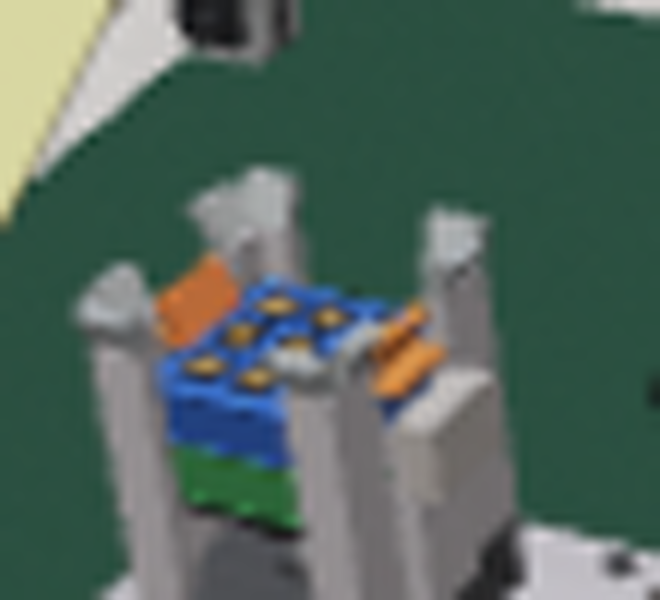

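```bash
python3 -m pendant '[-1,0.06,0,-0.04,0, -1,0.12,0,-0.06,0, -1,0.18,0,-0.06,0, -1,0.22,0,-0.06,0, -1,0.22,0,-0.06,0]'; python3 - <<'E'
from f import *
s=ctrl.read_camera("scene");t=ctrl.read_camera("top")
a=cv2.resize(t["img"][205:285,410:490],(400,400),interpolation=cv2.INTER_CUBIC);b=cv2.resize(s["img"][205:305,310:430],(400,333))
b=np.vstack([b,np.zeros((67,400,3),np.uint8)])
cv2.imwrite("pics/fin.png",np.hstack([a,b]))
F(1)
E
```

```text
t: 31.2
position: [0.5621, -0.0489, 0.2129]
orientation: [0.722, 0.692, 0.004, -0.002]
contact_force: [0.4, -0.6, 0.3]
opening: 0.001
t 31.35 z [ 0.5619 -0.0527  0.2134] Fz [-0.37 -0.26] mean [-0.28 -1.   -0.32]
```

View pics/fin.png

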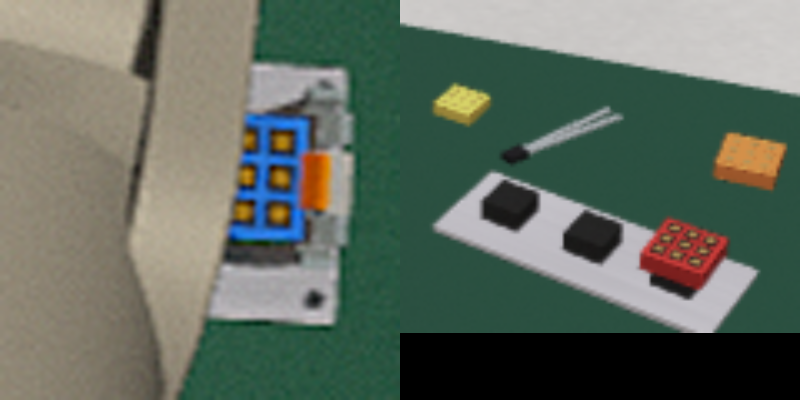

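The stack is under the lips, red is untouched, and the arm is clear, so I'm handing in.

```bash
python3 -c "
from bench import ctrl
print(ctrl.job_done(), ctrl.observe()['t'])"
```

```text
the job is handed in; nothing more can be done
the job is handed in; nothing more can be done
```

The magazine is loaded: green is underneath, blue is on top of it, and both are snapped under the lips. I handed the job in at about 31 s of the 72 s allowed; handing in gives no verdict.

- **Green:** I held it by its ±x faces, pushed it past the lips and let go. Both cameras showed it level and centred under the lips before I moved blue.
- **Blue:** I set it on the lips, then pushed its top with shut fingers. The stop showed at a tool height of about 86 mm, where the force rose roughly 10 N per mm. I held it there at about 16 N for more than 0.5 s, and no reading went above 16.4 N. Then I backed off.
- **Last checks:** The scene camera shows blue where green had sat, level under the lips. The red carrier is still on its rack, and the arm is clear of everything.

Some things disagreed or were only partly checked:
- **Cameras:** The two views disagreed by 3 to 5 mm at the magazine. I settled the position by comparing the held carrier with the posts in the scene view; the insertion then met almost no side force.
- **Force readings:** They scatter by about 1 N and read lower than expected while the lips were being spread.
- **Sideways force:** A sideways force of about 3.5 N built up during the final press.
- **Final top view:** The arm partly covered the magazine, so only its right side could be checked there.
- **Bystanders:** I did not check every one again at the end. The arm's path stayed clear of all of them.

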